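Flip the specimen plate over and knock out the stuck green mount

ROBOT

A 7-joint arm with a two-finger parallel gripper is mounted at the origin on a cart in front of the work surface, level with it; the furniture and walls round the work are solid. World frame = base frame: x ahead of the robot, y to its left, z up, the work surface at z = 0. Lengths are in m, angles in rad, forces in N, time in s.
With the tool pointing down it reaches from about 0.4 to 0.875 m from the base axis. Payload 19.3 kg.
Tool frame: the origin (TCP) lies at the very end of the fingers, on their centre line; the grasp point (between the pads) lies 19 mm behind it; z points along the fingers, y is the direction in which the jaws open and shut (so a half turn about z gives the same grasp; the last joint's range is limited). The gripper opens to 85 mm and grips with 20 to 120 N. Pads are 22 mm wide; open, the fingers measure 114 mm over their backs; the gripper's body (76 mm by 85 mm) begins 54 mm behind the grasp point. The pads swing forward as they close: fully open they stand 13 mm farther back than shut.
Start: joints at [-1.33, 0.521, -0.036, 1.599, 0.021, 1.021, -0.113], TCP at [0.191, 0.595, 0.231] pointing down, gripper open.
Joint ranges: [-2.91, 2.91], [-0.3, 2.13], [-1.5, 1.42], [0.17, 2.43], [-1.26, 4.41], [0.16, 1.93], [-2.52, 2.52]. Speed limits (rad/s): [1.89, 1.89, 2.39, 2.39, 3.01, 3.01, 3.01].

INTERFACE

Orientations are given as [roll, pitch, yaw] about the fixed x, y, z axes, in that order (R = Rz(yaw) Ry(pitch) Rx(roll)).
In Python, from workcell import telemetry, imaging, ticket gives the robot as it stands.
- The arm moves only by the tool carry_out, never from a script. Its argument "series" is a list of rows, each a list of 7 numbers: the shift along the tool's x, y, z in m, then the turn, a rotation vector about the tool's x, y, z in rad, then the closure in counts, from 0 (fully open) to 255 (shut). In form: [[tx, ty, tz, ax, ay, az, jaw], ...]. A call has 1 to 10 rows; each row is the pose to reach, as a shift and turn from the pose commanded when the call began, along the tool's axes at that moment; what a row does not reach only later rows make up. A row lasts 1/8 s, in which the tool goes at most 62.5 mm and 10.7 degrees, less where a joint would pass 70% of its speed; a pose out of reach is approached as far as the arm can. A call with a gripper value outside its range is refused whole. The fingers move at their own pace and stop on an object; "force" is the grip in N (left out, the last holds). Time passes only in rows, so rows that repeat a pose let the fingers close. It gives the time, the measured TCP pose, the force and the opening at its end, in the units of the state.
- telemetry.observe(): the state, without advancing time (a new reading comes with each control period).
- imaging.grab_frame(name): name is "scene" or "top" or "wrist"; returns (picture, depth): 400x640x3 uint8, blue, green, red; 400x640 float32, m along the optical axis (not along the pixel's ray), 0 where there is no reading.
- imaging.camera_info(name): a dict with "mtx" (3x3 intrinsics, pixels), "dist_coeffs" ([k1, k2, p1, p2, k3] as OpenCV has them; the pictures are not rectified), "extrinsics" (4x4, takes a point from camera to world coordinates); the wrist camera has in their place "hand_eye" (4x4, takes a point from camera to tool coordinates, whose origin is the TCP and whose axes are the flange's). Camera axes: x right, y down, z forward; pixel columns grow to the right and rows downward; lengths in m; the calibration is good to about 2 mm. A picture is of the moment at which its call begins: read the wrist's pose just before it. camera_info takes no time and is no camera call.
- ticket.job_done(): hands the job in, once; it reports no verdict.
The state is a dict: "clock": time; "qpos": joint angles; "qd": joint speeds; "joint_efforts": joint torques, N m; "position": TCP position; "tool_rot": TCP orientation; "force": force on the tool from outside, world axes, zero at the start; "moment": the same for the moment, N m; "grip_width": finger opening in m.
Only numpy, scipy, OpenCV 4.12 (cv2) and the standard library are available. Lean on these libraries where they do the work, as an engineer would, in place of code of your own. Each camera call takes 0.05 s, during which the arm holds its last target.

TASK

Take the bar handle and fold the hinged metal specimen plate right over until it rests against its stops, then, with the white nylon punch, push the stuck green mount out from behind through its access hole so that it drops onto the felt of the catch tray; do not touch that mount with the fingers. Put the punch back upright in its wooden block and fold the plate back to stand upright on its hinge to dry, with the red and black mounts still seated in it. Leave everything else on the bench where it is.

Things in the scene. Friction and masses are not known exactly. Their poses are not given: they have to be found in the camera images.
- stand: fixed grey unloading stand (place and yaw vary), base 10 mm thick, x -86..118, y +-88 mm. Origin on the bench below the middle of the hinge axis; y along that axis, x level from the handle side (robot) to the catch tray side, z up. Hinge cheeks at y +-84 mm, 57 mm high, nuts out to y +-96. Behind the hinge a felt-lined tray, rims 32 mm high; at its sides, x 60 mm, stop brackets 63 mm high.
- plate (a joint): plate angle on its hinge, rad: 0 = flat on its front buffers (the start); grows as the bar is lifted up and over, away from the robot side; 1.571 = upright; 2.618 (150 deg) = resting on the stops over the tray, end of travel. Stiff hinge: stays where left; needs about 2 to 7 N at the bar.
- plate_hinge (a point): middle of the hinge axis, 44 mm above the bench, turns with the metal plate: y along the axis, -x along the plate toward the bar, z out of the pocket face (up when flat). In it the plate spans x -12..-78, y +-76, z +-11 mm. Three pockets in a row at x -45, y -44/0/44, 31.4 wide, floor at z -7, open at z +11; a 16.4 mm access hole leads from each floor back through a 26 mm wide bush to z -25.
- plate_bar (a point): centre of the bar handle: black rubber sleeve 13.6 mm in diameter, 80 mm long, parallel to the hinge axis and 116 mm from it, in the plate's mid-plane, 38 mm beyond the plate's free edge, on two 8 mm rods at y +-52 mm. The bar can turn in a light grip. Axes as plate_hinge.
- hole_left (a point): centre of the mouth of the brass guide bush on the plate's back, pocket at y +44 mm. Its axes turn with the plate; +z is the way a mount is pushed out: with the plate on its stops, 30 degrees off straight down, sloping toward the tray. The bore guides the punch, so come in along it. A mount is held with about 5 to 8 N and drops out once the tip is about 33 mm past this mouth.
- hole_mid (a point): the same for the middle pocket, y = 0
- hole_right (a point): the same for the pocket at y = -44 mm
- tray_centre (a point): centre of the felt floor of the catch tray, 65 mm behind the hinge, 13 mm above the bench; axes as the stand. Inside, the tray measures 98 mm along x and 156 mm along y. A fixed green hand press, about 220 mm tall, stands on the bench behind the tray, to its left: keep the arm clear of it.
- green_mount: green resin metallographic mount, a cylinder 30 mm in diameter, 19 mm tall, 25 g; origin at the centre of its underside, z along its axis. Starts in one of the three pockets (which one varies), underside on the pocket floor, 7 mm from the plate's mid-plane, top about level with the plate's face, so it cannot be gripped. The one to push out.
- red_mount: dark red resin metallographic mount, a cylinder 30 mm in diameter, 16 mm tall, 25 g; origin at the centre of its underside, z along its axis. Starts in one of the three pockets (which one varies), underside on the pocket floor, 7 mm from the plate's mid-plane, top about level with the plate's face, so it cannot be gripped. Stays in.
- black_mount: black resin metallographic mount, a cylinder 30 mm in diameter, 18 mm tall, 25 g; origin at the centre of its underside, z along its axis. Starts in one of the three pockets (which one varies), underside on the pocket floor, 7 mm from the plate's mid-plane, top about level with the plate's face, so it cannot be gripped. Stays in.
- punch: white nylon knock-out punch, round, 89 mm long, 60 g: shaft 12 mm in diameter, 38 mm long, tapered over its last 3 mm at the tip; collar 28 mm in diameter, 5 mm thick; then a grip 23 mm in diameter from 43 to 85 mm above the tip, with two blue rings. Origin at the tip, z along the axis from tip to grip. Starts tip down in the block's hole, collar on the block's top, tip 2 mm above the bench.
- block: fixed wooden block, 60 x 60 x 40 mm high, with one upright 18 mm hole right through its middle; origin at the centre of its underside. Stands to the left or to the right of the stand.
- block_hole (a point): centre of the mouth of the block's hole, 40 mm above the bench
- powder_jar: white jar with a black lid, 66 mm in diameter, 84 mm high, bystander; stands on the other side of the stand from the block
- petri: low glass dish, 68 mm in diameter, 20 mm high, bystander
- etchant: brown bottle, 52 mm in diameter, 105 mm high, bystander
- tweezers: steel tweezers lying flat, 126 mm long, bystander
- spoon: small measuring spoon, 116 mm long, bystander
- brush: flat brush with wooden handle, 165 mm long, lying in front, bystander
- loupe: black loupe, 38 mm in diameter, 34 mm high, bystander
- screwdriver: yellow-handled screwdriver lying near the front edge, 169 mm long, 25 mm high, bystander
- hex_key: black hex key lying flat, 99 mm long, bystander
Mind the look-alikes: they are no part of the job. Several things have the shape of the punch; the one meant has the colours described above. What is shaped like the black_mount but pink is not meant.

How it is judged:
On the way, in this order (a step that is already met when the one before it is completed fails the run):
1. the plate is folded right over onto its stops, all three mounts still in it (value of joint plate above 2.55 rad and z of green_mount in the frame of plate_hinge below 0 m and z of each of red_mount, black_mount in the frame of plate_hinge below -0.003 m), for 0.2 s.
2. the green mount has been pushed out and lies at rest on the felt of the catch tray (x of green_mount in the frame of tray_centre between -0.05 and 0.05 m and y of green_mount in the frame of tray_centre between -0.076 and 0.076 m and z of green_mount in the frame of tray_centre between -0.004 and 0.03 m and linear speed of green_mount below 0.02 m/s), for 0.2 s.
At the end, for the whole second after the job is handed in: The plate stands still within 6 degrees of upright, red and black mounts within 4 mm of their pocket floors; the green mount lies at rest on the catch tray's floor; the punch stands upright in the block's hole, collar down on the block (within 5 mm) (all of step 2 and value of joint plate between 1.471 and 1.671 rad and velocity of joint plate between -0.02 and 0.02 rad/s and z of each of red_mount, black_mount in the frame of plate_hinge below -0.003 m and horizontal distance between punch and block_hole below 0.005 m and angle between punch's own z axis and vertical below 0.12 rad and height (world z) of punch below 0.007 m and linear speed of punch below 0.02 m/s); the robot touches nothing.
It fails at once if the red or the black mount comes out of its seat by more than 4 mm (z of any of red_mount, black_mount in the frame of plate_hinge above -0.003 m).
It fails at once if the fingers touch the green mount (contact force between the fingers and green_mount above 0.5 N).
It fails at once if a bystander is moved by more than 20 mm (distance of any of powder_jar, petri, etchant, tweezers, spoon, brush, loupe, screwdriver, hex_key from where it was at the start of the episode above 0.02 m).
It also fails if it takes over 72 s, if anything falls off the work surface, if the arm or the gripper's body presses on something with over 40 N, if the wrist force passes 120 N, or if a joint passes its speed limit or range.

## Working session

There is one attempt and no reset: what is moved stays moved. The work goes in short steps, Python scripts to look and compute and a tool call to move; the robot and the scene stay as the last step left them, time stands still between calls to the robot, and variables do not carry over. Pictures are saved under pics/ and viewed, and the job is handed in when it is done.

Besides the shell and the picture viewer there is one more tool, called as name(argument=value, ...) on one line, values as JSON. carry_out: Moves the arm, as the interface text tells. Its arguments: {"type":"object","properties":{"series":{"type":"array"},"force":{"type":"number"}},"required":["series"]}

```bash
ls; mkdir -p pics
cat > h.py <<'E'
import numpy as np,cv2
from scipy.spatial.transform import Rotation as R
from workcell import telemetry,imaging
def cam(n):
    i=imaging.camera_info(n);K=np.array(i["mtx"]);D=np.array(i["dist_coeffs"]);return K,D,i
def ext(n,i,st=None):
    if "extrinsics" in i:return np.array(i["extrinsics"])
    T=np.eye(4);T[:3,:3]=R.from_euler('xyz',st["tool_rot"]).as_matrix();T[:3,3]=st["position"];return T@np.array(i["hand_eye"])
def ray(K,D,T,px):
    p=cv2.undistortPoints(np.array(px,float).reshape(-1,1,2),K,D).reshape(-1,2)
    d=np.c_[p,np.ones(len(p))]@T[:3,:3].T
    return T[:3,3],d
def onz(K,D,T,px,z):
    o,d=ray(K,D,T,px);return o+d*((z-o[2])/d[:,2])[:,None]
def bydepth(K,D,T,px,dep):
    o,d=ray(K,D,T,px);return o+d*np.array(dep).reshape(-1,1)
def proj(K,D,T,P):
    Ti=np.linalg.inv(T);return cv2.projectPoints(np.array(P,float).reshape(-1,1,3),cv2.Rodrigues(Ti[:3,:3])[0],Ti[:3,3],K,D)[0].reshape(-1,2)
E
python3 - <<'E'
from h import *
print(telemetry.observe())
for n in("scene","top","wrist"):
    st=telemetry.observe();p,d=imaging.grab_frame(n);cv2.imwrite(f"pics/{n}0.png",p);np.savez(f"{n}0.npz",p=p,d=d)
    K,D,i=cam(n);print(n,K.round(1).tolist(),D,ext(n,i,st).round(3).tolist(),(d>0).mean())
E
```

```text
pics
{'clock': 0.0, 'qpos': array([-1.33019831,  0.52206112, -0.03632081,  1.60002546,  0.02121647,
        1.02106365, -0.11277432]), 'qd': array([ 0.00089443,  0.00105497,  0.0004303 , -0.00086036, -0.00073951,
        0.00168885,  0.00097942]), 'joint_efforts': array([-2.50098812e-03, -9.27095246e+01,  1.97887123e+00, -3.69944715e+01,
        1.76667713e-02,  7.94260937e-03, -1.53627280e-05]), 'position': array([0.19107541, 0.59471657, 0.2306902 ]), 'tool_rot': array([-3.14042482e+00,  1.00188481e-04,  2.83081362e+00]), 'force': array([0.30997692, 0.5129623 , 0.53790114]), 'moment': array([-0.07200885,  0.00096536,  0.00644101]), 'grip_width': 0.08526715932913283}
scene [[374.1, 0.0, 315.7], [0.0, 374.1, 196.8], [0.0, 0.0, 1.0]] [0.02582998 0.         0.         0.         0.        ] [[0.486, -0.646, 0.589, -0.021], [-0.874, -0.364, 0.322, -0.425], [0.006, -0.671, -0.742, 0.817], [0.0, 0.0, 0.0, 1.0]] 0.99603515625
top [[382.9, 0.0, 319.4], [0.0, 382.9, 204.3], [0.0, 0.0, 1.0]] [-0.03415933  0.          0.          0.          0.        ] [[-0.002, -0.999, 0.051, 0.51], [-1.0, 0.002, -0.005, -0.113], [0.005, -0.052, -0.999, 0.931], [0.0, 0.0, 0.0, 1.0]] 0.99609765625
wrist [[346.8, 0.0, 318.7], [0.0, 346.8, 199.6], [0.0, 0.0, 1.0]] [-0.04707773  0.          0.          0.          0.        ] [[0.306, 0.902, 0.305, 0.113], [0.952, -0.29, -0.099, 0.621], [-0.0, 0.321, -0.947, 0.374], [0.0, 0.0, 0.0, 1.0]] 0.996
```

View pics/scene0.png

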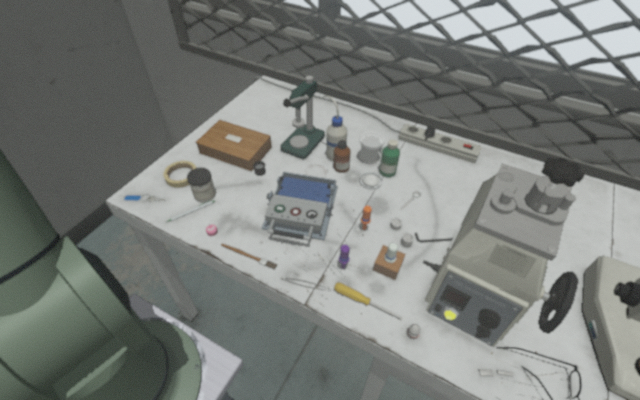

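View pics/top0.png

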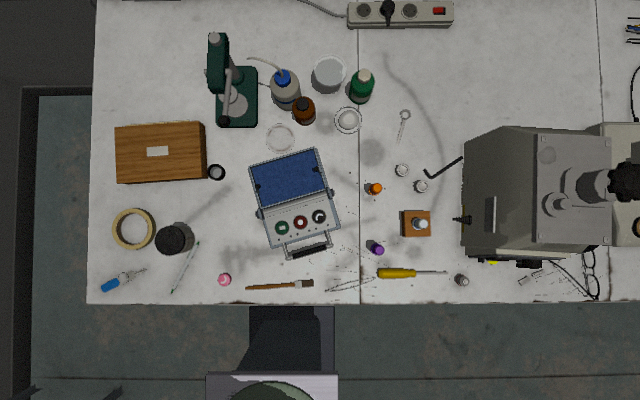

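View pics/wrist0.png

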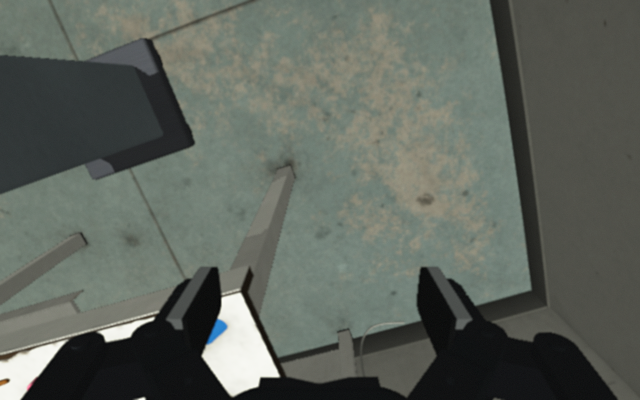

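The scene view shows the plate stand at (300,205). The top view shows the stand at (295,200), with green, red and black mounts near (282,227), (300,222) and (318,216). There are three punch-like things: white in the wooden block (421,224), orange (376,188) and purple (376,248). A pink mount look-alike is at (224,279). I'll enlarge these.

Run:
```python
from h import *
p=np.load("top0.npz")["p"]
cv2.imwrite("pics/top0a.png",cv2.resize(p[140:265,235:360],None,fx=4.7,fy=4.7,interpolation=cv2.INTER_CUBIC))
cv2.imwrite("pics/top0b.png",cv2.resize(p[170:290,345:475],None,fx=4.7,fy=4.7,interpolation=cv2.INTER_CUBIC))
p=np.load("scene0.npz")["p"]
cv2.imwrite("pics/scene0a.png",cv2.resize(p[160:280,250:420],None,fx=4.7,fy=4.7,interpolation=cv2.INTER_CUBIC))
```

```text
(no output)
```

View pics/top0a.png

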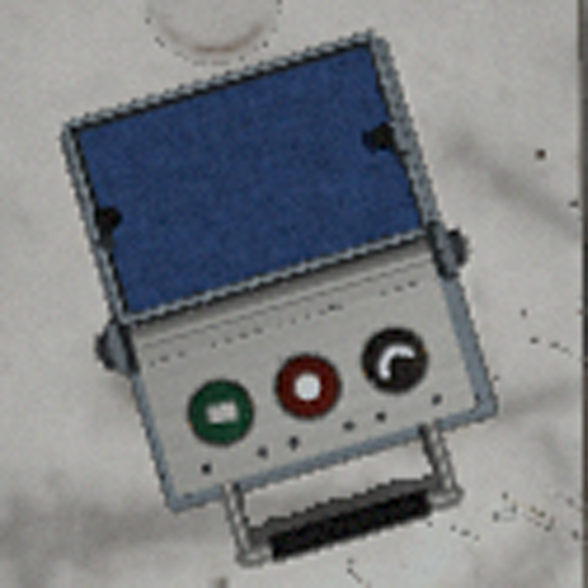

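View pics/top0b.png

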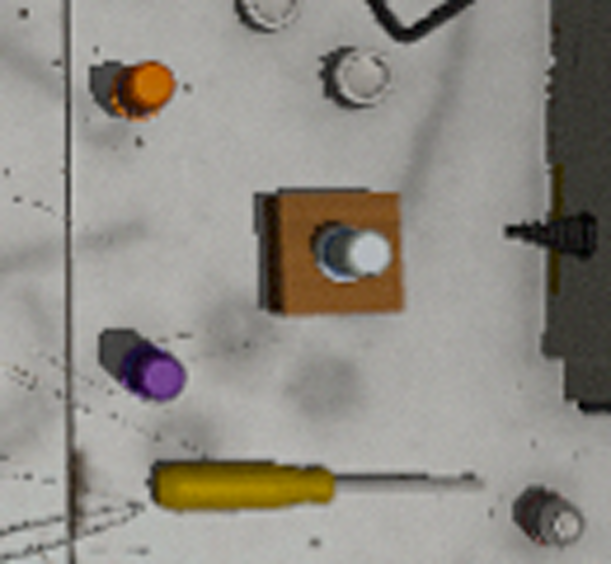

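View pics/scene0a.png

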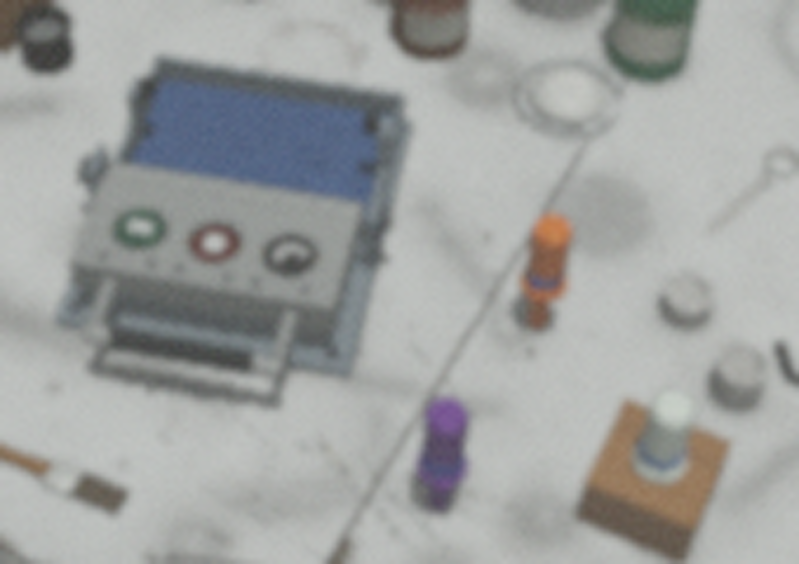

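Of the punch-like things, the white one in the block (421,224) with blue rings is the one meant; orange (376,188) and purple (376,248) are decoys. The green mount is at the left pocket (282,227 in the top view). Next I'll measure the stand pose.

Run:
```python
from h import *
z=np.load("top0.npz");p,d=z["p"],z["d"]
K,D,i=cam("top");T=ext("top",i)
hsv=cv2.cvtColor(p,cv2.COLOR_BGR2HSV)
def ell(mask,box):
    m=np.zeros_like(mask);x0,y0,x1,y1=box;m[y0:y1,x0:x1]=mask[y0:y1,x0:x1]
    c=max(cv2.findContours(m,0,1)[0],key=cv2.contourArea)
    return cv2.minEnclosingCircle(cv2.convexHull(c)),cv2.contourArea(c),c
g=((hsv[...,0]>50)&(hsv[...,0]<90)&(hsv[...,1]>90)).astype(np.uint8)
r=(((hsv[...,0]<8)|(hsv[...,0]>172))&(hsv[...,1]>90)).astype(np.uint8)
k=((hsv[...,2]<75)).astype(np.uint8)
for n,m,b,h in(("g",g,(270,215,295,240),.056),("r",r,(290,210,311,235),.053),("k",k,(308,205,330,228),.055)):
    (c,rad),a,_=ell(m,b);P=onz(K,D,T,[c],h)[0];print(n,np.round(c,1),round(rad,1),a,P.round(4), d[int(c[1]),int(c[0])])
# felt
b=((hsv[...,0]>100)&(hsv[...,0]<125)&(hsv[...,1]>100)).astype(np.uint8)
b[:140]=0;b[215:]=0;b[:,:235]=0;b[:,345:]=0
c=max(cv2.findContours(b,0,1)[0],key=cv2.contourArea);print("felt",cv2.minAreaRect(c),cv2.contourArea(c))
# bar sleeve dark
m=np.zeros_like(k);m[238:262,285:332]=k[238:262,285:332]
c=max(cv2.findContours(m,0,1)[0],key=cv2.contourArea);rc=cv2.minAreaRect(c);print("bar",rc,onz(K,D,T,[rc[0]],.047))
# punch top + block
w=((hsv[...,2]>170)&(hsv[...,1]<40)).astype(np.uint8)
(c,rad),a,_=ell(w,(405,212,432,238));print("punch",c,rad,a,onz(K,D,T,[c],.087), d[int(c[1]),int(c[0])])
bl=((hsv[...,0]>5)&(hsv[...,0]<22)&(hsv[...,1]>90)&(hsv[...,2]>110)).astype(np.uint8)
m=np.zeros_like(bl);m[205:245,395:440]=bl[205:245,395:440]
c=cv2.convexHull(np.vstack(cv2.findContours(m,0,1)[0]));rc=cv2.minAreaRect(c);print("block",rc,onz(K,D,T,cv2.boxPoints(rc),.04).round(4),onz(K,D,T,[rc[0]],.04))
# depth pts
o,dd=ray(K,D,T,[(x,y) for y in range(400) for x in range(640)]);W=(o+dd*d.reshape(-1,1)).reshape(400,640,3);np.save("topW.npy",W)
for px in((282,227),(300,222),(318,216),(308,250),(421,224),(410,232),(300,180),(235,90),(350,250)):print(px,W[px[1],px[0]].round(3))
```

```text
g [281.4 227.2] 6.3 107.0 [ 0.503 -0.031  0.056] 0.87040067
r [299.9 221.7] 6.4 105.5 [ 0.5155 -0.0729  0.053 ] 0.87411934
k [318.5 216.1] 6.9 127.5 [ 0.5281 -0.1155  0.055 ] 0.87478304
felt ((287.4026794433594, 177.7181396484375), (39.99946212768555, 64.66233825683594), 73.44293212890625) 2436.5
bar ((308.5256042480469, 249.49127197265625), (9.756757736206055, 42.40540313720703), 71.07534790039062) [[ 0.45166401 -0.09249551  0.047     ]]
punch (423.25, 223.5) 3.7166171073913574 33.5 [[ 0.51060564 -0.34683442  0.087     ]] 0.842065
block ((417.5, 223.5), (25.0, 25.0), 90.0) [[ 0.5399 -0.3175  0.04  ]
 [ 0.5398 -0.3762  0.04  ]
 [ 0.4815 -0.3753  0.04  ]
 [ 0.4817 -0.3167  0.04  ]] [[ 0.51067949 -0.34637585  0.04      ]]
(282, 227) [ 0.503 -0.032  0.057]
(300, 222) [ 0.515 -0.073  0.055]
(318, 216) [ 0.528 -0.114  0.056]
(308, 250) [ 0.451 -0.091  0.052]
(421, 224) [ 0.51  -0.34   0.094]
(410, 232) [ 0.491 -0.328  0.04 ]
(300, 180) [ 0.616 -0.071  0.015]
(235, 90) [0.803 0.067 0.111]
(350, 250) [ 0.447 -0.191  0.004]
```

```bash
cat >> h.py <<'E'
yaw=0.289
HX=np.array([.5588,-.0605])
def S(x,y,z):
    c,s=np.cos(yaw),np.sin(yaw);return np.array([HX[0]+c*x-s*y,HX[1]+s*x+c*y,z])
def rel(pos,rot):
    st=telemetry.observe();R0=R.from_euler('xyz',st["tool_rot"]);Rt=rot if isinstance(rot,R) else R.from_euler('xyz',rot)
    t=R0.inv().apply(np.array(pos)-st["position"]);w=(R0.inv()*Rt).as_rotvec();return np.r_[t,w].round(4)
E
python3 - <<'E'
from h import *
K,D,i=cam("top");T=ext("top",i)
print("felt meas",onz(K,D,T,[(287.4,177.7)],.013),"pred",S(.065,0,.013))
W=np.load("topW.npy")
# stand-frame tall things
c,s=np.cos(yaw),np.sin(yaw);dx=W[...,0]-HX[0];dy=W[...,1]-HX[1];X=c*dx+s*dy;Y=-s*dx+c*dy
m=np.zeros(W.shape[:2],bool);m[25:135,200:262]=1
for lo,hi in((.05,.12),(.12,.3)):
    q=m&(W[...,2]>lo)&(W[...,2]<hi);print("press",lo,W[q].min(0).round(3),W[q].max(0).round(3),"stand",X[q].min().round(3),X[q].max().round(3),Y[q].min().round(3),Y[q].max().round(3))
z=np.load("scene0.npz");p,d=z["p"],z["d"];Ks,Ds,i2=cam("scene");Ts=ext("scene",i2)
im=p.copy()
for P in(S(-.116,.04,.044),S(-.116,-.04,.044),S(-.116,0,.044),S(-.045,.044,.056),S(-.045,-.044,.055)):
    for (KK,DD,TT,n) in((Ks,Ds,Ts,'s'),(K,D,T,'t')):print(n,proj(KK,DD,TT,[P]).round(1)[0],end=' ')
    u=proj(Ks,Ds,Ts,[P])[0];cv2.circle(im,tuple(int(round(v)) for v in u),1,(0,0,255),-1)
im2=np.load("top0.npz")["p"].copy()
for P in(S(-.116,.04,.044),S(-.116,-.04,.044),S(0,.09,.044),S(0,-.09,.044),S(.118,.088,.01),S(.118,-.088,.01),S(-.086,.088,.01)):
    u=proj(K,D,T,[P])[0];cv2.circle(im2,tuple(int(round(v)) for v in u),1,(0,0,255),-1)
a=cv2.resize(im[160:260,250:350],None,fx=4,fy=4);b=cv2.resize(im2[150:265,240:340],(400,460));b=b[:460]
cv2.imwrite("pics/chk.png",np.hstack([np.vstack([a,np.zeros((60,400,3),np.uint8)]),b]))
print(rel(S(-.116,-.02,.15),[np.pi,0,1.86]))
E
```

```text
felt meas [[ 0.621622  -0.0409727  0.013    ]] pred [ 0.62110441 -0.0419754   0.013     ]
press 0.05 [0.775 0.063 0.051] [0.866 0.104 0.119] stand 0.247 0.333 0.04 0.091
press 0.12 [ 0.687 -0.004  0.121] [0.887 0.109 0.255] stand 0.156 0.357 -0.023 0.092
s [274.2 231.3] t [292.4 256.2] s [304.5 236.9] t [325.6 246.2] s [289.3 234.1] t [309.  251.2] s [280.1 207.5] t [281.5 227.1] s [312.2 213.3] t [318.5 216.1] [-4.660e-01 -5.934e-01  8.140e-02 -7.000e-04  5.000e-04  9.708e-01]
```

View pics/chk.png

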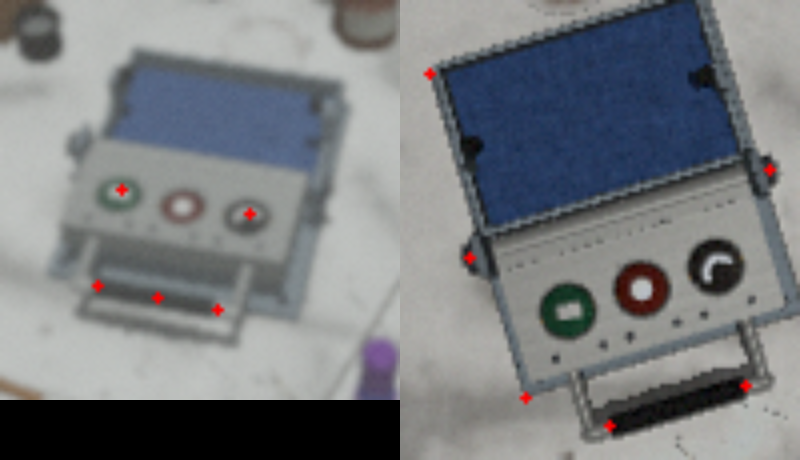

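Run:
```python
from h import *
W=np.load("topW.npy")
c,s=np.cos(yaw),np.sin(yaw);dx=W[...,0]-HX[0];dy=W[...,1]-HX[1];X=c*dx+s*dy;Y=-s*dx+c*dy
m=np.zeros(W.shape[:2],bool);m[25:135,200:262]=1
q=m&(W[...,2]>.06)&(X<.26)
for a in np.c_[X[q],Y[q],W[q][:,2]][np.argsort(X[q])][::6]:print(a.round(3),end=' ')
print()
for P,y in(((.33,.5,.25),2.6),((.45,.3,.25),2.3),((.46,.1,.25),2.0),(S(-.116,-.025,.2),1.86)):print(rel(P,[np.pi,0,y]))
```

```text
[-0.062 -0.036  0.931] [-0.062 -0.036  0.931] [-0.062 -0.036  0.931] [-0.062 -0.036  0.931] [-0.062 -0.036  0.931] [0.157 0.076 0.248] [0.157 0.079 0.243] [0.158 0.076 0.249] [0.159 0.067 0.243] [0.16  0.083 0.242] [0.161 0.067 0.244] [0.162 0.072 0.252] [0.162 0.065 0.243] [0.163 0.065 0.249] [0.164 0.069 0.249] [0.165 0.084 0.248] [0.166 0.083 0.251] [0.166 0.073 0.251] [0.167 0.076 0.253] [0.168 0.074 0.253] [0.169 0.07  0.251] [0.17  0.073 0.253] [0.171 0.065 0.247] [0.172 0.066 0.25 ] [0.173 0.071 0.251] [0.176 0.068 0.246] [0.178 0.066 0.236] [0.181 0.073 0.241] [0.183 0.064 0.238] [0.185 0.066 0.242] [0.187 0.07  0.238] [0.189 0.07  0.238] [0.191 0.064 0.237] [0.193 0.065 0.237] [0.196 0.065 0.236] [0.197 0.067 0.233] [0.199 0.062 0.235] [0.201 0.06  0.233] [0.204 0.06  0.232] [0.206 0.067 0.232] [0.208 0.057 0.229] [0.21  0.059 0.229] [0.212 0.06  0.23 ] [0.214 0.058 0.229] [0.216 0.063 0.228] [0.218 0.057 0.228] [0.22  0.062 0.226] [0.222 0.052 0.224] [0.224 0.054 0.224] [0.227 0.052 0.222] [0.229 0.053 0.222] [0.231 0.05  0.215] [0.233 0.058 0.221] [0.235 0.053 0.221] [0.23
[... 747 characters left out ...]
 0.21 ] [0.254 0.09  0.207] [0.254 0.072 0.213] [0.255 0.053 0.209] [0.255 0.065 0.113] [0.255 0.084 0.211] [0.256 0.076 0.213] [0.256 0.044 0.204] [0.256 0.071 0.214] [0.256 0.082 0.211] [0.257 0.053 0.208] [0.257 0.054 0.109] [0.257 0.045 0.206] [0.258 0.048 0.208] [0.258 0.058 0.111] [0.258 0.064 0.218] [0.258 0.056 0.107] [0.259 0.087 0.113] [0.259 0.072 0.216] [0.259 0.066 0.216] [0.26  0.052 0.206] [0.26  0.048 0.207] 
[-1.613e-01 -4.780e-02 -1.910e-02 -8.000e-04  2.000e-04  2.308e-01]
[-3.367e-01 -2.016e-01 -1.890e-02 -8.000e-04  3.000e-04  5.308e-01]
[-4.074e-01 -3.889e-01 -1.880e-02 -7.000e-04  4.000e-04  8.308e-01]
[-4.689e-01 -5.976e-01  3.140e-02 -7.000e-04  5.000e-04  9.708e-01]
```

carry_out(series=[[-0.05, -0.015, -0.02, 0, 0, 0.08, 0], [-0.105, -0.03, -0.02, 0, 0, 0.16, 0], [-0.16, -0.05, -0.02, 0, 0, 0.23, 0], [-0.21, -0.08, -0.02, 0, 0, 0.33, 0], [-0.26, -0.12, -0.02, 0, 0, 0.42, 0], [-0.3, -0.16, -0.02, 0, 0, 0.5, 0], [-0.336, -0.2, -0.02, 0, 0, 0.58, 0], [-0.365, -0.255, -0.02, 0, 0, 0.67, 0], [-0.39, -0.31, -0.02, 0, 0, 0.76, 0], [-0.407, -0.37, -0.02, 0, 0, 0.85, 0]])

```text
clock: 1.4
position: [0.4656, 0.1163, 0.2512]
tool_rot: [3.141, 0.0, 1.978]
force: [1.1, 0.1, 0.4]
grip_width: 0.0855
```

Run:
```python
from h import *
st=telemetry.observe();print(st["clock"],st["qpos"].round(2),st["position"],st["tool_rot"],st["force"])
print(rel(S(-.116,-.025,.16),[np.pi,0,1.86]),rel(S(-.116,-.025,.025),[np.pi,0,1.86]))
```

```text
1.4 [-0.61  0.27  0.3   1.96 -0.1   0.92  0.15] [0.46558336 0.11627819 0.25123801] [3.14141456e+00 1.69947783e-04 1.97756228e+00] [1.14583742 0.1107646  0.35006238]
[-2.104e-01 -1.025e-01  9.130e-02  2.000e-04  2.000e-04  1.176e-01] [-2.104e-01 -1.025e-01  2.263e-01  2.000e-04  2.000e-04  1.176e-01]
```

carry_out(series=[[-0.05, -0.025, 0.0, 0, 0, 0.03, 150], [-0.1, -0.05, 0.0, 0, 0, 0.06, 150], [-0.15, -0.075, 0.04, 0, 0, 0.09, 160], [-0.2, -0.1, 0.09, 0, 0, 0.118, 160], [-0.21, -0.1025, 0.14, 0, 0, 0.118, 160], [-0.2104, -0.1025, 0.14, 0, 0, 0.118, 160], [-0.2104, -0.1025, 0.14, 0, 0, 0.118, 160], [-0.2104, -0.1025, 0.14, 0, 0, 0.118, 160]])

```text
clock: 2.4
position: [0.4565, -0.1146, 0.113]
tool_rot: [3.139, 0.001, 1.864]
force: [0.4, -0.3, 0.4]
grip_width: 0.032
```

Run:
```python
from h import *
st=telemetry.observe();print(st["clock"],st["qpos"].round(2),st["position"],st["tool_rot"],st["grip_width"])
p,d=imaging.grab_frame("wrist")
K,D,i=cam("wrist");T=ext("wrist",i,st);np.savez("w1.npz",p=p,d=d,T=T)
for P in(S(-.116,.04,.044),S(-.116,-.04,.044),S(-.116,-.025,.044),S(-.045,-.0,.053)):
    u=proj(K,D,T,[P])[0];print(u);cv2.circle(p,tuple(int(round(v)) for v in u),3,(0,0,255),1)
cv2.imwrite("pics/w1.png",p)
print(rel(S(-.116,-.025,.025),[np.pi,0,1.86]))
```

```text
2.4 [-0.13  0.49  0.33  2.11 -0.28  0.58  0.7 ] [ 0.45647918 -0.11456464  0.11304739] [3.13887020e+00 5.42329102e-04 1.86436248e+00] 0.03197584832977396
[313.36813367 119.16065932]
[313.43409722 240.56479925]
[313.41849702 219.86485216]
[428.84007305 187.82170354]
[-0.0023 -0.0028  0.088   0.0029  0.0006  0.0044]
```

View pics/w1.png

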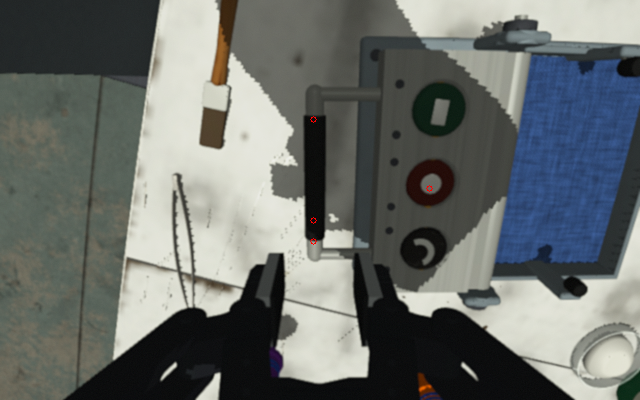

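Wrist view: the bar sleeve (315,115–240) matches the predicted dots within 1–2 mm, and the jaws straddle its line. I'll descend and grip.

carry_out(series=[[-0.002, -0.003, 0.03, 0.003, 0, 0.004, 160], [-0.002, -0.003, 0.065, 0.003, 0, 0.004, 160], [-0.002, -0.003, 0.088, 0.003, 0, 0.004, 160], [-0.002, -0.003, 0.088, 0.003, 0, 0.004, 200], [-0.002, -0.003, 0.088, 0.003, 0, 0.004, 255], [-0.002, -0.003, 0.088, 0.003, 0, 0.004, 255], [-0.002, -0.003, 0.088, 0.003, 0, 0.004, 255], [-0.002, -0.003, 0.088, 0.003, 0, 0.004, 255]], force=30)

```text
clock: 3.45
position: [0.4546, -0.1175, 0.025]
tool_rot: [-3.142, 0.001, 1.86]
force: [4.4, 3.7, -7.1]
grip_width: 0.012
```

```bash
cat >> h.py <<'E'
def Rt(tilt): # tool down, tool y along stand +x, tilted so it points toward +x by tilt
    a=np.array([np.cos(yaw),np.sin(yaw),0]);z=np.array([np.sin(tilt)*a[0],np.sin(tilt)*a[1],-np.cos(tilt)])
    y=np.array([np.cos(tilt)*a[0],np.cos(tilt)*a[1],np.sin(tilt)]);x=np.cross(y,z)
    return R.from_matrix(np.c_[x,y,z])
def bar(th,y): return S(-.116*np.cos(th),y,.044+.116*np.sin(th))
E
python3 - <<'E'
from h import *
st=telemetry.observe();print(st["clock"],st["position"],st["tool_rot"],st["grip_width"],st["force"])
gp=st["position"]+R.from_euler('xyz',st["tool_rot"]).apply([0,0,-.019]);print(gp,bar(0,-.025))
off=gp-bar(0,-.025)
for k in range(1,31):
    th=np.radians(5*k*1.0);til=np.radians(30)*min(1,max(0,(5*k-20)/110))
    r=Rt(til);print(5*k,rel(bar(th,-.025)+off*np.array([0,0,0])+r.apply([0,0,.019]),r).round(3).tolist())
E
```

```text
3.45 [ 0.45462307 -0.1175207   0.02497869] [-3.14157593e+00  6.91846353e-04  1.86019952e+00] 0.011959313977372939 [ 4.37788862  3.71140676 -7.14527535]
[ 0.45461962 -0.11750801  0.04397869] [ 0.45473544 -0.11752252  0.044     ]
5 [-0.0, 0.0, -0.01, -0.0, 0.001, 0.0]
10 [-0.0, 0.002, -0.02, -0.0, 0.001, 0.0]
15 [-0.0, 0.004, -0.03, -0.0, 0.001, 0.0]
20 [-0.0, 0.007, -0.04, -0.0, 0.001, 0.0]
25 [-0.0, 0.011, -0.049, -0.024, 0.001, 0.0]
30 [-0.0, 0.017, -0.058, -0.048, 0.001, 0.0]
35 [-0.0, 0.022, -0.067, -0.071, 0.001, 0.0]
40 [-0.0, 0.029, -0.075, -0.095, 0.001, 0.0]
45 [-0.0, 0.036, -0.082, -0.119, 0.001, 0.0]
50 [-0.0, 0.044, -0.089, -0.143, 0.001, 0.0]
55 [-0.0, 0.053, -0.095, -0.167, 0.001, 0.0]
60 [-0.0, 0.062, -0.101, -0.19, 0.001, 0.0]
65 [-0.0, 0.071, -0.106, -0.214, 0.001, 0.0]
70 [-0.0, 0.081, -0.11, -0.238, 0.001, 0.0]
75 [-0.0, 0.091, -0.113, -0.262, 0.001, 0.0]
80 [-0.0, 0.101, -0.115, -0.286, 0.001, 0.0]
85 [-0.0, 0.112, -0.116, -0.309, 0.001, 0.0]
90 [-0.0, 0.122, -0.117, -0.333, 0.001, 0.0]
95 [-0.0, 0.133, -0.117, -0.357, 0.001, 0.0]
100 [-0.0, 0.143, -0.116, -0.381, 0.001, 0.0]
105 [-0.0, 0.154, -0.114, -0.405, 0.001, 0.0]
110 [-0.0, 0.164, -0.111, -0.428, 0.001, 0.0]
115 [-0.0, 0.173, -0.107, -0.452, 0.001, 0.001]
120 [-0.0, 0.183, -0.103, -0.476, 0.001, 0.001]
125 [-0.0, 0.192, -0.097, -0.5, 0.001, 0.001]
130 [-0.0, 0.2, -0.091, -0.524, 0.001, 0.001]
135 [-0.0, 0.208, -0.085, -0.524, 0.001, 0.001]
140 [-0.0, 0.214, -0.077, -0.524, 0.001, 0.001]
145 [-0.0, 0.221, -0.069, -0.524, 0.001, 0.001]
150 [-0.0, 0.226, -0.061, -0.524, 0.001, 0.001]
```

carry_out(series=[[0, 0, -0.01, 0, 0, 0, 255], [0, 0.002, -0.02, 0, 0, 0, 255], [0, 0.004, -0.03, 0, 0, 0, 255], [0, 0.007, -0.04, 0, 0, 0, 255], [0, 0.011, -0.049, -0.024, 0, 0, 255], [0, 0.017, -0.058, -0.048, 0, 0, 255], [0, 0.022, -0.067, -0.071, 0, 0, 255], [0, 0.029, -0.075, -0.095, 0, 0, 255], [0, 0.036, -0.082, -0.119, 0, 0, 255], [0, 0.044, -0.089, -0.143, 0, 0, 255]])

```text
clock: 4.7
position: [0.4904, -0.107, 0.1121]
tool_rot: [3.008, -0.003, 1.856]
force: [-37.4, -7.7, 29.2]
grip_width: 0.0122
```

```bash
cat > nxt.py <<'E'
from h import *
import sys
st=telemetry.observe();print(st["clock"],st["position"],st["grip_width"],st["force"],st["qpos"].round(2))
gp=st["position"]+R.from_euler('xyz',st["tool_rot"]).apply([0,0,-.019]);
c,s=np.cos(yaw),np.sin(yaw);dx,dy=gp[:2]-HX;X=c*dx+s*dy;print("stand gp",X,-s*dx+c*dy,gp[2],"r",np.hypot(X,gp[2]-.044),"th",np.degrees(np.arctan2(gp[2]-.044,-X)))
for a in eval(sys.argv[1]):
    th=np.radians(a);til=np.radians(30)*min(1,max(0,(a-20)/110))
    r=Rt(til);print(a,rel(bar(th,-.025)+r.apply([0,0,.019]),r).round(3).tolist())
E
python3 nxt.py "range(55,101,5)"
```

```text
4.7 [ 0.49042812 -0.10695023  0.11205909] 0.012193703312310738 [-37.44675121  -7.68565481  29.23898686] [-0.04  0.48  0.23  2.13 -0.38  0.46  0.78]
stand gp -0.08130288298928098 -0.025092597321322973 0.1308900279431186 r 0.11899594841138351 th 46.9025900252799
55 [0.0, 0.016, -0.006, -0.033, -0.003, -0.004]
60 [0.0, 0.026, -0.01, -0.057, -0.003, -0.004]
65 [0.0, 0.036, -0.014, -0.081, -0.003, -0.004]
70 [0.0, 0.046, -0.016, -0.104, -0.003, -0.004]
75 [0.0, 0.057, -0.018, -0.128, -0.003, -0.004]
80 [0.0, 0.067, -0.019, -0.152, -0.003, -0.004]
85 [0.0, 0.078, -0.019, -0.176, -0.002, -0.004]
90 [0.0, 0.088, -0.018, -0.2, -0.002, -0.004]
95 [0.0, 0.099, -0.017, -0.224, -0.002, -0.004]
100 [0.0, 0.109, -0.014, -0.247, -0.002, -0.004]
```

carry_out(series=[[0, 0, 0, 0, 0, 0, 255], [0, 0, 0, 0, 0, 0, 255]])

```text
clock: 4.95
position: [0.4913, -0.1067, 0.1128]
tool_rot: [3.006, -0.003, 1.857]
force: [-37.9, -5.0, 39.8]
grip_width: 0.0124
```

```bash
python3 nxt.py "[50]"
python3 - <<'E'
from h import *
st=telemetry.observe()
p,d=imaging.grab_frame("wrist");q,_=imaging.grab_frame("scene")
cv2.imwrite("pics/w2.png",np.hstack([cv2.resize(p,(400,250)),cv2.resize(q[150:275,240:440],(400,250))]))
print(telemetry.observe()["force"],telemetry.observe()["moment"])
E
```

```text
4.95 [ 0.49130627 -0.10672099  0.11276264] 0.012440963214919862 [-37.85019809  -5.01850699  39.82190253] [-0.04  0.48  0.23  2.12 -0.38  0.46  0.78]
stand gp -0.08042757107578313 -0.025117605157260286 0.13158930666875793 r 0.11891375375398705 th 47.440760629489404
50 [0.0, 0.006, -0.0, -0.008, -0.003, -0.004]
[-37.3484779   -5.6123988   40.12295158] [-0.74690224  7.05955723  0.28358709]
```

View pics/w2.png

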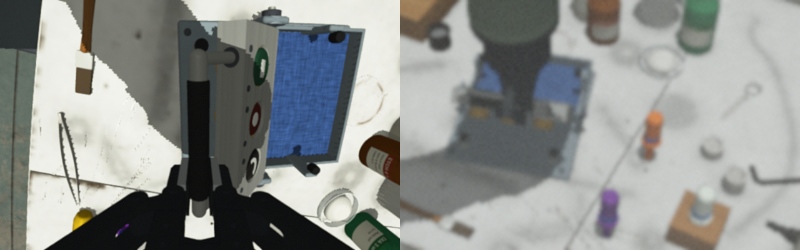

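carry_out(series=[[0, -0.001, -0.001, 0, 0, 0, 255], [0, -0.002, -0.002, 0, 0, 0, 255], [0, -0.002, -0.002, 0, 0, 0, 255]])

```text
clock: 5.42
position: [0.4921, -0.1065, 0.1142]
tool_rot: [3.003, -0.001, 1.858]
force: [-11.4, 0.3, 3.4]
grip_width: 0.0126
```

```bash
python3 nxt.py "[50]"
python3 - <<'E'
from h import *
z=np.load("w2.npz") if 0 else None
st=telemetry.observe()
p,d=imaging.grab_frame("wrist");K,D,i=cam("wrist");T=ext("wrist",i,st)
o,dd=ray(K,D,T,[(x,y) for y in range(400) for x in range(640)]);W=(o+dd*d.reshape(-1,1)).reshape(400,640,3)
c,s=np.cos(yaw),np.sin(yaw);dx=W[...,0]-HX[0];dy=W[...,1]-HX[1];SX=np.stack([c*dx+s*dy,-s*dx+c*dy,W[...,2]],-1)
g=cv2.cvtColor(p,cv2.COLOR_BGR2GRAY)
for r in(140,180,220,250):
    print(r,[(x,int(g[r,x]),SX[r,x].round(3).tolist()) for x in range(290,350,6)])
cv2.imwrite("pics/w3.png",p)
E
```

```text
5.425 [ 0.49209691 -0.10647251  0.11421934] 0.012570269287142737 [-11.40190942   0.31983453   3.41964134] [-0.04  0.47  0.23  2.13 -0.38  0.45  0.78]
stand gp -0.07967295826114013 -0.025071277256736094 0.13303584058399373 r 0.11947870599642316 th 48.17650241276487
50 [0.0, 0.005, 0.001, -0.004, -0.001, -0.002]
140 [(290, 65, [-0.082, 0.02, 0.01]), (296, 67, [-0.078, 0.02, 0.011]), (302, 13, [-0.085, 0.039, 0.131]), (308, 16, [-0.083, 0.039, 0.135]), (314, 16, [-0.081, 0.039, 0.136]), (320, 16, [-0.079, 0.039, 0.135]), (326, 15, [-0.076, 0.039, 0.135]), (332, 18, [-0.074, 0.039, 0.134]), (338, 67, [-0.048, 0.019, 0.011]), (344, 69, [-0.043, 0.019, 0.01])]
180 [(290, 64, [-0.083, -0.009, 0.011]), (296, 65, [-0.078, -0.009, 0.01]), (302, 15, [-0.085, 0.024, 0.131]), (308, 14, [-0.083, 0.024, 0.133]), (314, 14, [-0.081, 0.025, 0.135]), (320, 14, [-0.079, 0.025, 0.135]), (326, 14, [-0.076, 0.025, 0.135]), (332, 15, [-0.074, 0.024, 0.134]), (338, 67, [-0.047, -0.011, 0.009]), (344, 71, [-0.061, 0.012, 0.093])]
220 [(290, 61, [-0.084, -0.041, 0.01]), (296, 66, [-0.079, -0.041, 0.011]), (302, 26, [-0.085, 0.008, 0.131]), (308, 13, [-0.083, 0.009, 0.135]), (314, 15, [-0.081, 0.009, 0.134]), (320, 16, [-0.079, 0.01, 0.137]), (326, 14, [-0.076, 0.009, 0.136]), (332, 13, [-0.074, 0.008, 0.134]), (338, 67, [-0.046, -0.043, 0.009]), (344, 74, [-0.06, -0.008, 0.094])]
250 [(290, 129, [-0.084, -0.067, 0.009]), (296, 154, [-0.08, -0.067, 0.01]), (302, 95, [-0.085, -0.006, 0.13]), (308, 14, [-0.083, -0.004, 0.133]), (314, 15, [-0.081, -0.004, 0.135]), (320, 17, [-0.079, -0.003, 0.135]), (326, 14, [-0.076, -0.004, 0.135]), (332, 12, [-0.074, -0.005, 0.134]), (338, 143, [-0.046, -0.069, 0.01]), (344, 75, [-0.06, -0.026, 0.094])]
```

View pics/w3.png

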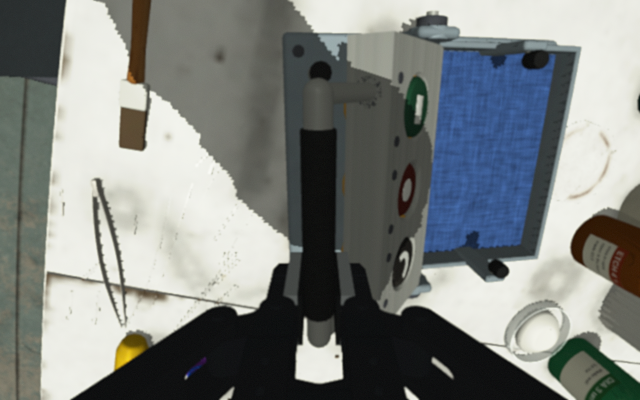

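```bash
sed -i 's/0,0,-.019\]/0,0,-.0145]/;s/\[0,0,.019\]/[0,0,.0145]/' nxt.py; python3 nxt.py "range(50,100,4)"
```

```text
5.475 [ 0.49213227 -0.1065061   0.1142295 ] 0.012307078091644316 [-10.57808494  -0.09272554   3.10020076] [-0.04  0.48  0.23  2.13 -0.38  0.45  0.78]
stand gp -0.0790247761341677 -0.025109691473765825 0.12858945941503688 r 0.11575962978164492 th 46.9479357287351
50 [0.0, 0.005, -0.004, -0.004, -0.001, -0.002]
54 [0.0, 0.012, -0.008, -0.023, -0.001, -0.002]
58 [0.0, 0.02, -0.011, -0.042, -0.001, -0.002]
62 [0.0, 0.028, -0.014, -0.061, -0.001, -0.002]
66 [0.0, 0.036, -0.017, -0.08, -0.001, -0.002]
70 [0.0, 0.044, -0.019, -0.099, -0.001, -0.002]
74 [0.0, 0.052, -0.02, -0.118, -0.001, -0.002]
78 [0.0, 0.06, -0.021, -0.137, -0.001, -0.002]
82 [0.0, 0.069, -0.021, -0.156, -0.001, -0.002]
86 [0.0, 0.077, -0.021, -0.175, -0.001, -0.002]
90 [0.0, 0.085, -0.02, -0.194, -0.001, -0.002]
94 [0.0, 0.094, -0.019, -0.213, -0.001, -0.002]
98 [0.0, 0.102, -0.017, -0.232, -0.001, -0.002]
```

carry_out(series=[[0, 0.005, -0.004, -0.004, 0, 0, 255], [0, 0.012, -0.008, -0.023, 0, 0, 255], [0, 0.02, -0.011, -0.042, 0, 0, 255], [0, 0.028, -0.014, -0.061, 0, 0, 255], [0, 0.036, -0.017, -0.08, 0, 0, 255], [0, 0.044, -0.019, -0.099, 0, 0, 255], [0, 0.052, -0.02, -0.118, 0, 0, 255]])

```text
clock: 6.35
position: [0.5394, -0.0926, 0.1415]
tool_rot: [2.883, -0.001, 1.858]
force: [-6.1, -1.2, -3.5]
grip_width: 0.0121
```

```bash
python3 nxt.py "range(74,120,4)"
```

```text
6.35 [ 0.53939999 -0.09261947  0.1414837 ] 0.012119198708166763 [-6.11543309 -1.20788339 -3.51200774] [-0.    0.44  0.16  2.09 -0.45  0.41  0.82]
stand gp -0.03145334357434453 -0.025262219943037824 0.15550262516590094 r 0.11585399536007883 th 74.24697705778776
74 [0.0, -0.0, -0.0, 0.001, -0.0, -0.001]
78 [0.0, 0.008, -0.0, -0.018, -0.0, -0.001]
82 [0.0, 0.016, 0.001, -0.037, -0.0, -0.001]
86 [0.0, 0.024, 0.002, -0.056, -0.0, -0.001]
90 [0.0, 0.033, 0.004, -0.075, -0.0, -0.001]
94 [0.0, 0.041, 0.006, -0.094, -0.0, -0.001]
98 [0.0, 0.048, 0.009, -0.113, -0.0, -0.001]
102 [0.0, 0.056, 0.012, -0.132, -0.0, -0.001]
106 [0.0, 0.064, 0.016, -0.151, -0.0, -0.002]
110 [0.0, 0.071, 0.02, -0.17, -0.0, -0.002]
114 [0.0, 0.077, 0.025, -0.189, -0.0, -0.002]
118 [0.0, 0.084, 0.03, -0.208, -0.0, -0.002]
```

Now the tool follows the circle well, with a force of about 7 N.

carry_out(series=[[0, 0.008, 0, -0.018, 0, 0, 255], [0, 0.016, 0.001, -0.037, 0, 0, 255], [0, 0.024, 0.002, -0.056, 0, 0, 255], [0, 0.033, 0.004, -0.075, 0, 0, 255], [0, 0.041, 0.006, -0.094, 0, 0, 255], [0, 0.048, 0.009, -0.113, 0, 0, 255], [0, 0.056, 0.012, -0.132, 0, 0, 255], [0, 0.064, 0.016, -0.151, 0, 0, 255], [0, 0.071, 0.02, -0.17, 0, 0, 255]])

```text
clock: 7.48
position: [0.6109, -0.0717, 0.1405]
tool_rot: [2.712, 0.0, 1.859]
force: [-4.3, 1.7, 3.3]
grip_width: 0.012
```

```bash
python3 nxt.py "range(114,155,4)"
```

```text
7.475 [ 0.61091082 -0.07172601  0.14051662] 0.012023934631436192 [-4.29268369  1.73029766  3.25125821] [ 0.14  0.5  -0.05  2.05 -0.6   0.24  0.95]
stand gp 0.04071224885539821 -0.02560051509656201 0.1536995887266207 r 0.11701062760986115 th 110.36114394758911
114 [0.001, 0.005, 0.006, -0.018, 0.001, -0.001]
118 [0.001, 0.01, 0.012, -0.037, 0.001, -0.001]
122 [0.001, 0.015, 0.019, -0.056, 0.001, -0.001]
126 [0.001, 0.02, 0.026, -0.075, 0.001, -0.001]
130 [0.001, 0.024, 0.033, -0.094, 0.001, -0.001]
134 [0.001, 0.027, 0.04, -0.094, 0.001, -0.001]
138 [0.001, 0.029, 0.048, -0.094, 0.001, -0.001]
142 [0.001, 0.032, 0.056, -0.094, 0.001, -0.001]
146 [0.001, 0.033, 0.064, -0.094, 0.001, -0.001]
150 [0.001, 0.034, 0.072, -0.094, 0.001, -0.001]
154 [0.001, 0.035, 0.08, -0.094, 0.001, -0.001]
```

```bash
sed -i 's/til=np.radians(30)\*min.*/til=float(sys.argv[2]) if len(sys.argv)>2 else np.radians(30)*min(1,max(0,(a-20)\/110))/' nxt.py; python3 nxt.py "range(114,155,4)" .43
```

```text
7.475 [ 0.61091082 -0.07172601  0.14051662] 0.012023934631436192 [-4.29268369  1.73029766  3.25125821] [ 0.14  0.5  -0.05  2.05 -0.6   0.24  0.95]
stand gp 0.04071224885539821 -0.02560051509656201 0.1536995887266207 r 0.11701062760986115 th 110.36114394758911
114 [0.001, 0.004, 0.006, -0.0, 0.001, -0.001]
118 [0.001, 0.01, 0.012, -0.0, 0.001, -0.001]
122 [0.001, 0.014, 0.019, -0.0, 0.001, -0.001]
126 [0.001, 0.018, 0.026, -0.0, 0.001, -0.001]
130 [0.001, 0.022, 0.033, -0.0, 0.001, -0.001]
134 [0.001, 0.025, 0.04, -0.0, 0.001, -0.001]
138 [0.001, 0.028, 0.048, -0.0, 0.001, -0.001]
142 [0.001, 0.03, 0.056, -0.0, 0.001, -0.001]
146 [0.001, 0.032, 0.064, -0.0, 0.001, -0.001]
150 [0.001, 0.033, 0.072, -0.0, 0.001, -0.001]
154 [0.001, 0.033, 0.08, -0.0, 0.001, -0.001]
```

carry_out(series=[[0, 0.004, 0.006, 0, 0, 0, 255], [0, 0.01, 0.012, 0, 0, 0, 255], [0, 0.014, 0.019, 0, 0, 0, 255], [0, 0.018, 0.026, 0, 0, 0, 255], [0, 0.022, 0.033, 0, 0, 0, 255], [0, 0.025, 0.04, 0, 0, 0, 255]])

```text
clock: 8.22
position: [0.649, -0.0604, 0.114]
tool_rot: [2.713, 0.0, 1.859]
force: [-2.5, 1.4, 4.8]
grip_width: 0.0121
```

```bash
python3 nxt.py "range(134,155,4)" .43
```

```text
8.225 [ 0.64902926 -0.06041419  0.11396064] 0.012143017926212911 [-2.49482897  1.4011457   4.81025099] [ 0.11  0.58 -0.04  1.97 -0.6   0.22  0.93]
stand gp 0.08048192527773064 -0.025620685248665044 0.1271473749599287 r 0.11571873771838853 th 134.06675936868342
134 [0.001, 0.0, -0.0, -0.001, 0.001, -0.001]
138 [0.001, 0.003, 0.007, -0.001, 0.001, -0.001]
142 [0.001, 0.005, 0.015, -0.001, 0.001, -0.001]
146 [0.001, 0.007, 0.023, -0.001, 0.001, -0.001]
150 [0.001, 0.008, 0.031, -0.001, 0.001, -0.001]
154 [0.001, 0.008, 0.039, -0.001, 0.001, -0.001]
```

carry_out(series=[[0, 0.003, 0.007, 0, 0, 0, 255], [0, 0.005, 0.015, 0, 0, 0, 255], [0, 0.007, 0.023, 0, 0, 0, 255], [0, 0.008, 0.031, 0, 0, 0, 255], [0, 0.008, 0.033, 0, 0, 0, 255], [0, 0.008, 0.033, 0, 0, 0, 255], [0, 0.008, 0.033, 0, 0, 0, 255]])

```text
clock: 9.1
position: [0.6688, -0.0544, 0.0871]
tool_rot: [2.713, 0.0, 1.859]
force: [3.8, 1.2, -1.5]
grip_width: 0.0122
```

```bash
python3 nxt.py "[150]" .43;  python3 - <<'E'
from h import *
st=telemetry.observe()
p,d=imaging.grab_frame("wrist");q,_=imaging.grab_frame("top")
cv2.imwrite("pics/w4.png",np.hstack([cv2.resize(p,(400,250)),cv2.resize(q[130:255,220:420],(400,250))]))
E
```

```text
9.1 [ 0.66877893 -0.05444347  0.08706327] 0.012228522731845352 [ 3.75375439  1.16273367 -1.49166881] [ 0.1   0.65 -0.05  1.93 -0.62  0.19  0.95]
stand gp 0.10112140050983964 -0.025529150186296156 0.1002533012125332 r 0.11571504456370134 th 150.91304348456367
150 [0.0, 0.0, -0.002, -0.002, 0.001, -0.001]
```

View pics/w4.png

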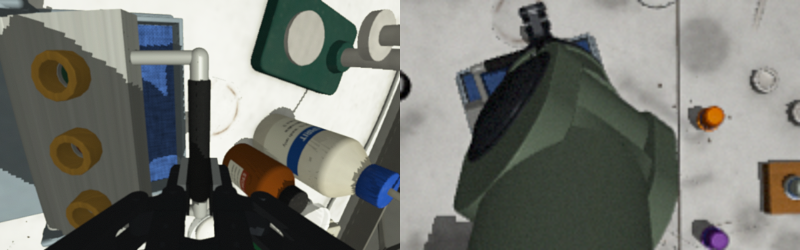

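The wrist view shows the plate's back with three brass bushes at (62,75), (77,152) and (88,212) in the half-scale picture. The plate is over the tray and the press is clear on the right. I'll press slightly more to confirm the stop.

carry_out(series=[[0, 0.0, 0.003, 0, 0, 0, 255], [0, 0.0, 0.003, 0, 0, 0, 255]])

```text
clock: 9.45
position: [0.6698, -0.0544, 0.0852]
tool_rot: [2.713, 0.0, 1.858]
force: [-7.4, 1.2, 16.9]
grip_width: 0.0123
```

```bash
python3 nxt.py "[150]" .43
```

```text
9.45 [ 0.66983833 -0.05442039  0.08518291] 0.012260641869783281 [-7.40533291  1.17150508 16.88114599] [ 0.1   0.65 -0.05  1.93 -0.63  0.19  0.95]
stand gp 0.10213622337970578 -0.02580560698580498 0.09836963441043907 r 0.1157059431152694 th 151.97252448372063
150 [0.001, -0.0, -0.004, -0.001, 0.001, -0.001]
```

carry_out(series=[[0, 0, -0.002, 0, 0, 0, 200], [0, 0, -0.002, 0, 0, 0, 160], [0, 0, -0.002, 0, 0, 0, 160], [0, 0, -0.002, 0, 0, 0, 160], [0, 0, -0.03, 0, 0, 0, 160], [0, 0, -0.07, 0, 0, 0, 160], [0, 0, -0.11, 0, 0, 0, 160], [0, -0.03, -0.13, 0, 0, 0, 100], [0, -0.06, -0.13, 0.05, 0, 0, 60], [0, -0.07, -0.13, 0.05, 0, 0, 60]])

```text
clock: 10.7
position: [0.5562, -0.0876, 0.1724]
tool_rot: [2.766, -0.0, 1.859]
force: [0.4, -0.0, 0.0]
grip_width: 0.0655
```

Run:
```python
from h import *
st=telemetry.observe();print(st["position"],st["qpos"].round(2),st["tool_rot"])
K,D,i=cam("wrist");T=ext("wrist",i,st)
p,d=imaging.grab_frame("wrist");np.savez("w5.npz",p=p,d=d,T=T)
th=np.radians(150);ex=np.array([-np.cos(th),np.sin(th)]);n=np.array([np.sin(th),np.cos(th)])
def PL(u,y,z):  # u distance along plate to bar
    a=ex*u+n*z;return S(a[0],y,.044+a[1])
for y in(.044,0,-.044):
    P=PL(.045,y,-.025);u=proj(K,D,T,[P])[0];print(y,P.round(4),u);cv2.circle(p,tuple(int(round(v)) for v in u),2,(0,0,255),-1)
for y in(.04,-.04):
    u=proj(K,D,T,[PL(.116,y,0)])[0];cv2.circle(p,tuple(int(round(v)) for v in u),2,(0,0,255),-1)
cv2.imwrite("pics/w5.png",p)
```

```text
[ 0.55615551 -0.08756711  0.17244308] [ 0.08  0.38  0.08  2.11 -0.56  0.36  0.93] [ 2.76580155e+00 -1.81495727e-04  1.85895377e+00]
0.044 [ 0.5716 -0.0108  0.0882] [322.21584578 105.63544745]
0 [ 0.5842 -0.053   0.0882] [322.09659092 170.86193814]
-0.044 [ 0.5967 -0.0951  0.0882] [321.98062941 229.13661356]
```

View pics/w5.png

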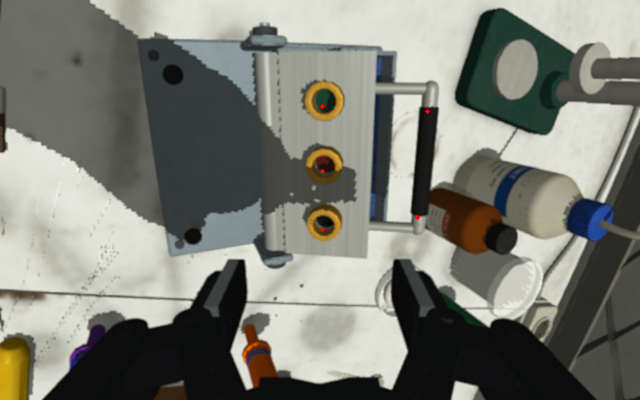

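Run:
```python
from h import *
z=np.load("w5.npz");p,d,T=z["p"],z["d"],z["T"];K,D,i=cam("wrist")
hsv=cv2.cvtColor(p,cv2.COLOR_BGR2HSV)
m=((hsv[...,0]>12)&(hsv[...,0]<32)&(hsv[...,1]>120)&(hsv[...,2]>60)).astype(np.uint8);m[:,:290]=0;m[:,355:]=0;m[:70]=0;m[250:]=0
th=np.radians(150);ex=np.array([-np.cos(th),np.sin(th)]);n=np.array([np.sin(th),np.cos(th)])
c_,s_=np.cos(yaw),np.sin(yaw)
for c in cv2.findContours(m,0,1)[0]:
    if cv2.contourArea(c)<300: continue
    e=cv2.fitEllipse(cv2.convexHull(c));mm=np.zeros_like(m);cv2.drawContours(mm,[c],-1,1,-1);mm&=m
    ys,xs=np.nonzero(mm&(d>0));P=bydepth(K,D,T,np.c_[xs,ys],d[ys,xs])
    dx=P[:,0]-HX[0];dy=P[:,1]-HX[1];X=c_*dx+s_*dy;Y=-s_*dx+c_*dy;Z=P[:,2]-.044
    u=X*ex[0]+Z*ex[1];v=X*n[0]+Z*n[1];f=v<np.median(v)+.003
    print(np.round(e,1).tolist() if 0 else [np.round(q,1) for q in e],"u %.4f..%.4f mid %.4f"%(u[f].min(),u[f].max(),(np.percentile(u[f],2)+np.percentile(u[f],98))/2),"y mid %.4f (%.4f)"%((np.percentile(Y[f],2)+np.percentile(Y[f],98))/2,Y[f].max()-Y[f].min()),"v %.4f"%np.median(v))
st=dict(position=T[:3,3]);print(T[:3,3])
```

```text
[array([324. , 222.3]), array([34.6, 36.2]), np.float64(10.0)] u 0.0337..0.0582 mid 0.0460 y mid -0.0403 (0.0254) v -0.0243
[array([324. , 164.9]), array([36.5, 37.2]), np.float64(19.0)] u 0.0335..0.0581 mid 0.0459 y mid 0.0036 (0.0252) v -0.0246
[array([323.8, 100.4]), array([39.1, 39.5]), np.float64(75.5)] u 0.0329..0.0581 mid 0.0457 y mid 0.0471 (0.0248) v -0.0247
[ 0.48292618 -0.02225219  0.30543337]
```

Run:
```python
from h import *
p=np.load("scene0.npz")["p"];K,D,i=cam("scene");T=ext("scene",i)
hsv=cv2.cvtColor(p,cv2.COLOR_BGR2HSV)
c_,s_=np.cos(yaw),np.sin(yaw)
for n,m,b,h in(("g",(hsv[...,0]>45)&(hsv[...,0]<90)&(hsv[...,1]>60),(270,198,290,218),.056),("r",((hsv[...,0]<10)|(hsv[...,0]>165))&(hsv[...,1]>50),(286,202,306,222),.053),("k",hsv[...,2]<90,(303,205,322,224),.055)):
    m=m.astype(np.uint8);mm=np.zeros_like(m);mm[b[1]:b[3],b[0]:b[2]]=m[b[1]:b[3],b[0]:b[2]]
    c=max(cv2.findContours(mm,0,1)[0],key=cv2.contourArea);e=cv2.minAreaRect(cv2.convexHull(c));P=onz(K,D,T,[e[0]],h)[0]
    dx,dy=P[:2]-HX;print(n,[np.round(q,1) for q in e],P.round(4),"stand",(c_*dx+s_*dy).round(4),(-s_*dx+c_*dy).round(4))
z=np.load("w1.npz");p,T=z["p"],z["T"];K,D,i=cam("wrist");hsv=cv2.cvtColor(p,cv2.COLOR_BGR2HSV)
for n,m,b,h in(("g",(hsv[...,0]>45)&(hsv[...,0]<90)&(hsv[...,1]>80),(400,70,480,145),.056),("r",((hsv[...,0]<10)|(hsv[...,0]>165))&(hsv[...,1]>80),(395,150,470,215),.053),("k",hsv[...,2]<70,(395,222,455,275),.055)):
    m=m.astype(np.uint8);mm=np.zeros_like(m);mm[b[1]:b[3],b[0]:b[2]]=m[b[1]:b[3],b[0]:b[2]]
    c=max(cv2.findContours(mm,0,1)[0],key=cv2.contourArea);e=cv2.fitEllipse(cv2.convexHull(c));P=onz(K,D,T,[e[0]],h)[0]
    dx,dy=P[:2]-HX;print("w",n,[np.round(q,1) for q in e],P.round(4),"stand",(c_*dx+s_*dy).round(4),(-s_*dx+c_*dy).round(4))
```

```text
Traceback (most recent call last):
ValueError: max() iterable argument is empty
```

Run:
```python
from h import *
p=np.load("scene0.npz")["p"];K,D,i=cam("scene");T=ext("scene",i)
hsv=cv2.cvtColor(p,cv2.COLOR_BGR2HSV)
c_,s_=np.cos(yaw),np.sin(yaw)
def run(tag,lst):
  for n,m,b,h in lst:
    m=m.astype(np.uint8);mm=np.zeros_like(m);mm[b[1]:b[3],b[0]:b[2]]=m[b[1]:b[3],b[0]:b[2]]
    cs=cv2.findContours(mm,0,1)[0]
    if not cs: print(tag,n,"none");continue
    c=max(cs,key=cv2.contourArea);hl=cv2.convexHull(c);e=cv2.minAreaRect(hl);P=onz(K,D,T,[e[0]],h)[0]
    dx,dy=P[:2]-HX;print(tag,n,[np.round(q,1) for q in e],P.round(4),"stand",(c_*dx+s_*dy).round(4),(-s_*dx+c_*dy).round(4))
# scene relative darkness/saturation
run("s",[("g",hsv[...,1]>45,(270,198,290,218),.056),("r",hsv[...,1]>45,(286,202,306,222),.053),("k",hsv[...,2]<105,(303,205,322,224),.055)])
z=np.load("w1.npz");p,T=z["p"],z["T"];K,D,i=cam("wrist");hsv=cv2.cvtColor(p,cv2.COLOR_BGR2HSV)
run("w",[("g",(hsv[...,0]>45)&(hsv[...,0]<90)&(hsv[...,1]>80),(400,70,480,145),.056),("r",((hsv[...,0]<10)|(hsv[...,0]>165))&(hsv[...,1]>80),(395,150,470,215),.053),("k",hsv[...,2]<70,(395,222,455,275),.055)])
```

```text
s g [array([279., 211.]), array([2., 0.]), np.float64(180.0)] [ 0.4913 -0.0352  0.056 ] stand -0.0574 0.0435
s r [array([291.7, 211.7]), array([5.1, 1.6]), np.float64(78.7)] [ 0.508  -0.0643  0.053 ] stand -0.0498 0.0108
s k [array([310.9, 215.1]), array([10. ,  4.4]), np.float64(12.5)] [ 0.5211 -0.1153  0.055 ] stand -0.0518 -0.0418
w g [array([438.5, 109. ]), array([52., 51.]), np.float64(90.0)] [ 0.5019 -0.028   0.056 ] stand -0.0453 0.0474
w r [array([429.5, 182.5]), array([45., 47.]), np.float64(90.0)] [ 0.5147 -0.0701  0.053 ] stand -0.045 0.0034
w k [array([420.3, 246.9]), array([49.8, 57.1]), np.float64(49.1)] [ 0.525  -0.1115  0.055 ] stand -0.0469 -0.0392
```

```bash
cat >> h.py <<'E'
def Rq(t):
    a=np.array([np.cos(yaw),np.sin(yaw),0]);up=np.array([0,0,1.])
    z=np.sin(t)*a-np.cos(t)*up;x=-(np.cos(t)*a+np.sin(t)*up);y=np.cross(z,x);return R.from_matrix(np.c_[x,y,z])
E
python3 - <<'E'
from h import *
print(Rq(0).as_euler('xyz'),Rt(.3).as_matrix()[:,0]@Rt(.3).as_matrix()[:,2])
print(rel(S(-.02,.0,.23),Rq(.15)).tolist())
r0=R.from_euler('xyz',telemetry.observe()["tool_rot"]);w=(r0.inv()*Rq(.15));print(w.as_rotvec(),w.magnitude())
E
```

```text
[-3.14159265  0.         -2.85259265] -2.6515914162295206e-17
[0.0251, 0.0127, -0.0574, 0.1775, 0.1771, -1.5646]
[ 0.17752822  0.17712209 -1.56458041] 1.5845505219401128
```

carry_out(series=[[0.005, 0.003, -0.03, 0.02, 0.02, -0.17, 60], [0.008, 0.004, -0.045, 0.04, 0.04, -0.35, 60], [0.011, 0.006, -0.057, 0.06, 0.06, -0.52, 60], [0.014, 0.008, -0.057, 0.08, 0.08, -0.69, 60], [0.017, 0.01, -0.057, 0.1, 0.1, -0.87, 60], [0.02, 0.011, -0.057, 0.12, 0.12, -1.04, 60], [0.022, 0.012, -0.057, 0.14, 0.14, -1.21, 60], [0.025, 0.013, -0.057, 0.16, 0.16, -1.38, 60], [0.025, 0.013, -0.057, 0.178, 0.177, -1.565, 60], [0.025, 0.013, -0.057, 0.178, 0.177, -1.565, 60]])

```text
clock: 12.0
position: [0.5419, -0.0653, 0.2306]
tool_rot: [3.142, 0.152, -2.852]
force: [-0.4, -0.2, -0.0]
grip_width: 0.0652
```

carry_out(series=[[0, 0, 0, 0, 0, 0, 60]])

```text
clock: 12.12
position: [0.5414, -0.0661, 0.2308]
tool_rot: [3.141, 0.152, -2.857]
force: [0.3, 0.4, 0.7]
grip_width: 0.065
```

```bash
cat > bush.py <<'E'
from h import *
import sys
nm=sys.argv[1]
st=telemetry.observe();print(st["position"],st["qpos"].round(2),st["tool_rot"],st["qd"].round(2).tolist())
K,D,i=cam("wrist");T=ext("wrist",i,st)
p,d=imaging.grab_frame("wrist");np.savez(nm+".npz",p=p,d=d,T=T);cv2.imwrite(f"pics/{nm}.png",p)
hsv=cv2.cvtColor(p,cv2.COLOR_BGR2HSV)
m=((hsv[...,0]>12)&(hsv[...,0]<32)&(hsv[...,1]>120)&(hsv[...,2]>60)).astype(np.uint8)
th=np.radians(150);ex=np.array([-np.cos(th),np.sin(th)]);n=np.array([np.sin(th),np.cos(th)])
c_,s_=np.cos(yaw),np.sin(yaw)
for c in cv2.findContours(m,0,1)[0]:
    if cv2.contourArea(c)<300: continue
    e=cv2.fitEllipse(cv2.convexHull(c));mm=np.zeros_like(m);cv2.drawContours(mm,[c],-1,1,-1);mm&=m
    ys,xs=np.nonzero(mm&(d>0));P=bydepth(K,D,T,np.c_[xs,ys],d[ys,xs])
    dx=P[:,0]-HX[0];dy=P[:,1]-HX[1];X=c_*dx+s_*dy;Y=-s_*dx+c_*dy;Z=P[:,2]-.044
    u=X*ex[0]+Z*ex[1];v=X*n[0]+Z*n[1];f=v<np.median(v)+.003
    print([np.round(q,1) for q in e],"u mid %.4f"%((np.percentile(u[f],2)+np.percentile(u[f],98))/2),"y mid %.4f (%.4f)"%((np.percentile(Y[f],2)+np.percentile(Y[f],98))/2,Y[f].max()-Y[f].min()),"v %.4f"%np.median(v))
E
python3 bush.py w6
```

```text
[ 0.54141661 -0.06605004  0.23084631] [ 0.12  0.33 -0.1   1.92 -0.02  0.74  1.9 ] [ 3.14110073  0.15196292 -2.85663974] [-0.0, -0.01, 0.0, 0.0, 0.0, 0.0, 0.01]
[array([253. , 333.2]), array([32.5, 37.1]), np.float64(95.8)] u mid 0.1807 y mid -0.0776 (0.0344) v 0.0609
[array([546.2, 304.3]), array([116.3, 170.2]), np.float64(73.1)] u mid 0.1383 y mid 0.2769 (0.3372) v 0.0811
[array([370.6, 206.7]), array([27.5, 27.9]), np.float64(166.1)] u mid 0.0462 y mid 0.0467 (0.0244) v -0.0250
[array([321.5, 206.7]), array([27.2, 27.4]), np.float64(93.7)] u mid 0.0458 y mid 0.0030 (0.0241) v -0.0249
[array([272.4, 206.8]), array([27.2, 28. ]), np.float64(16.7)] u mid 0.0458 y mid -0.0408 (0.0243) v -0.0247
[array([28.6, 28.8]), array([71.8, 82.6]), np.float64(143.8)] u mid -0.1103 y mid -0.2501 (0.0594) v -0.0536
```

View pics/w6.png

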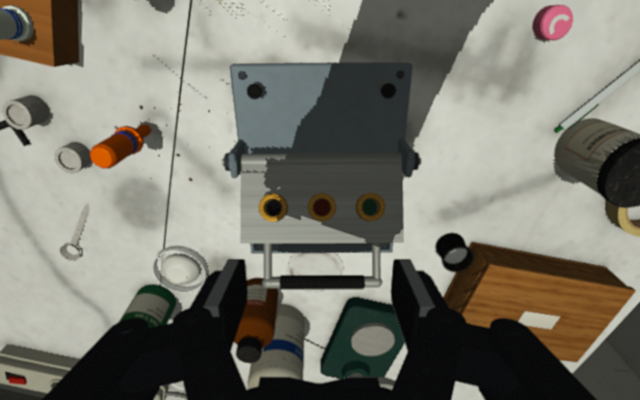

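Both wrist yaws agree that the plate lies about 3 mm farther left than the top camera said, so I'm correcting the stand frame. The green mount shows through the left bush at (371,207). Next, above the punch.

```bash
sed -i 's/^HX=.*/HX=np.array([.5583,-.0573])/' h.py
python3 - <<'E'
from h import *
r=Rq(-.26)
for z in(.2,):print(rel(np.array([.511,-.344,z])+r.apply([-.0,0,.019]),r).tolist())
E
```

```text
[0.1184, -0.2581, 0.0317, 0.0003, 0.412, -0.0035]
```

carry_out(series=[[0.02, -0.05, 0.005, 0, 0.08, 0, 60], [0.04, -0.1, 0.01, 0, 0.16, 0, 60], [0.06, -0.15, 0.015, 0, 0.24, 0, 60], [0.09, -0.2, 0.02, 0, 0.32, 0, 60], [0.118, -0.25, 0.02, 0, 0.412, 0, 60], [0.118, -0.258, 0.02, 0, 0.412, -0.003, 60], [0.118, -0.258, 0.02, 0, 0.412, -0.003, 60], [0.118, -0.258, 0.02, 0, 0.412, -0.003, 60]])

```text
clock: 13.18
position: [0.5064, -0.3446, 0.1941]
tool_rot: [-3.141, -0.259, -2.849]
force: [0.4, 0.4, -0.3]
grip_width: 0.0651
```

Run:
```python
from h import *
st=telemetry.observe();print(st["clock"],st["position"],st["qpos"].round(2),st["tool_rot"])
K,D,i=cam("wrist");T=ext("wrist",i,st)
p,d=imaging.grab_frame("wrist");np.savez("w7.npz",p=p,d=d,T=T)
for P in((.511,-.344,.002+.089),(.511,-.344,.045),(.541,-.314,.04),(.481,-.314,.04),(.541,-.374,.04),(.481,-.374,.04)):
    u=proj(K,D,T,[P])[0];print(u.round(1));cv2.circle(p,tuple(int(round(v)) for v in u),2,(0,0,255),-1)
cv2.imwrite("pics/w7.png",p)
```

```text
13.175 [ 0.50641541 -0.34456612  0.194132  ] [0.37 0.64 0.06 1.52 0.14 1.18 2.22] [-3.14096364 -0.25878541 -2.8490932 ]
[316.5 237.8]
[316.8 228.7]
[338.7 268.1]
[358.1 205.9]
[276.1 249.6]
[294.6 186.8]
```

View pics/w7.png

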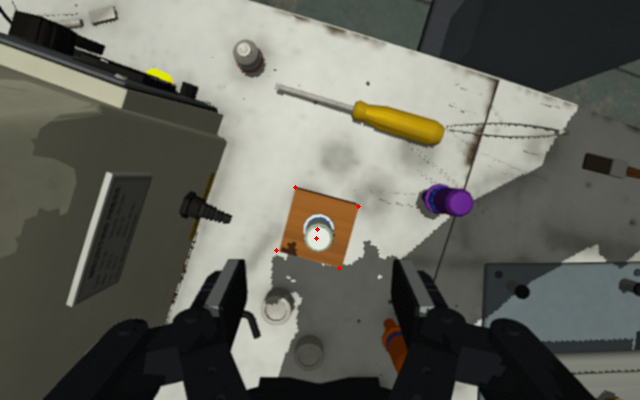

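Run:
```python
from h import *
z=np.load("w7.npz");p,d,T=z["p"],z["d"],z["T"];K,D,i=cam("wrist");hsv=cv2.cvtColor(p,cv2.COLOR_BGR2HSV)
o,dd=ray(K,D,T,[(x,y) for y in range(400) for x in range(640)]);W=(o+dd*d.reshape(-1,1)).reshape(400,640,3)
m=(W[...,2]>.086)&(W[...,2]<.1);m[:200]=0;m[260:]=0;m[:,:290]=0;m[:,345:]=0
q=W[m];print(len(q),"top mid",(q.min(0)+q.max(0))/2,q.max(0)-q.min(0),q.mean(0))
mb=(abs(W[...,2]-.04)<.004);mb[:180]=0;mb[275:]=0;mb[:,:265]=0;mb[:,365:]=0
ys,xs=np.nonzero(mb);rc=cv2.minAreaRect((W[mb][:,:2]*1000).astype(np.float32));print(rc)
mm=((hsv[...,0]>5)&(hsv[...,0]<22)&(hsv[...,1]>80)).astype(np.uint8);mm[:180]=0;mm[275:]=0;mm[:,:265]=0;mm[:,365:]=0
c=max(cv2.findContours(mm,0,1)[0],key=cv2.contourArea);P=onz(K,D,T,c.reshape(-1,2),.04);print(cv2.minAreaRect((P[:,:2]*1000).astype(np.float32)))
b=np.array([.5115,-.3435]);r=Rq(-.26)
for zz in(.115,.07):print(rel(np.array([*b,zz])+r.apply([0,0,.019]),r).tolist())
cv2.imwrite("pics/w7a.png",cv2.resize(p[170:290,250:460],None,fx=3.7,fy=3.7,interpolation=cv2.INTER_CUBIC))
```

```text
655 top mid [ 0.5107687  -0.34276746  0.08971771] [0.02222911 0.0222328  0.00687158] [ 0.51025817 -0.3430041   0.09057249]
((511.11004638671875, -342.6699523925781), (60.49444580078125, 60.36888122558594), 1.5805598497390747)
((510.7490234375, -342.5429382324219), (61.54063415527344, 59.95280456542969), 1.8057875633239746)
[-0.0253, -0.0003, 0.0943, -0.0017, 0.0011, 0.0037]
[-0.0368, -0.0003, 0.1378, -0.0017, 0.0011, 0.0037]
```

View pics/w7a.png

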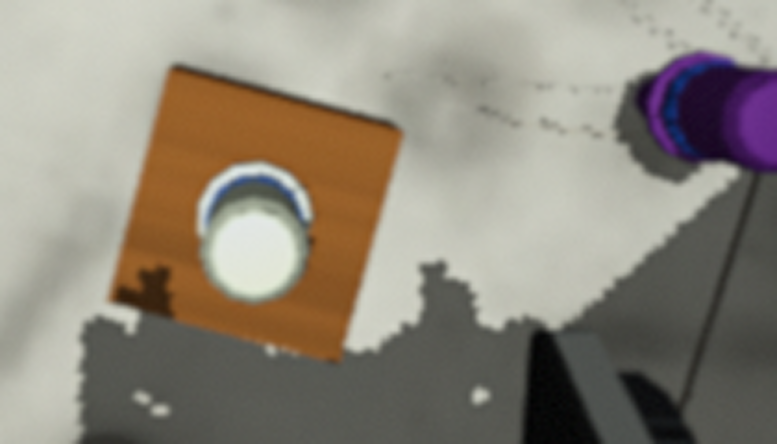

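The enlarged crop confirms the white grip with a blue ring, upright in the block at (255,245). Descending to grip it.

carry_out(series=[[-0.012, 0.0005, 0.04, 0, 0, 0.003, 60], [-0.025, 0.0005, 0.094, 0, 0, 0.003, 60], [-0.03, 0.0005, 0.115, 0, 0, 0.003, 60], [-0.036, 0.0005, 0.137, 0, 0, 0.003, 90], [-0.036, 0.0005, 0.137, 0, 0, 0.003, 130], [-0.036, 0.0005, 0.137, 0, 0, 0.003, 170], [-0.036, 0.0005, 0.137, 0, 0, 0.003, 255], [-0.036, 0.0005, 0.137, 0, 0, 0.003, 255], [-0.036, 0.0005, 0.137, 0, 0, 0.003, 255], [-0.036, 0.0005, 0.137, 0, 0, 0.003, 255]], force=70)

```text
clock: 14.48
position: [0.5062, -0.346, 0.0538]
tool_rot: [-3.138, -0.258, -2.853]
force: [-0.6, 0.2, 6.7]
grip_width: 0.0213
```

Run:
```python
from h import *
st=telemetry.observe();print(st["clock"],st["position"],st["qpos"].round(2),st["tool_rot"],st["grip_width"],st["force"])
r=R.from_euler('xyz',st["tool_rot"]);t=r.inv().apply(np.array([.5109,-.3428,.002])-st["position"]);ax=r.inv().apply([0,0,1]);np.savez("grip.npz",t=t,ax=ax);print(t,ax)
p,d=imaging.grab_frame("wrist");cv2.imwrite("pics/w8.png",p)
print(r.inv().apply([0,0,.1]))
```

```text
14.475 [ 0.50624014 -0.3459735   0.05379126] [0.38 0.82 0.06 1.6  0.16 0.93 2.17] [-3.13835095 -0.25842972 -2.85316598] 0.02130384308704361 [-0.57738161  0.21645326  6.74877855]
[-0.01842765  0.0018748   0.04869319] [ 0.25556273 -0.00313405 -0.9667874 ]
[ 0.02555627 -0.00031341 -0.09667874]
```

View pics/w8.png

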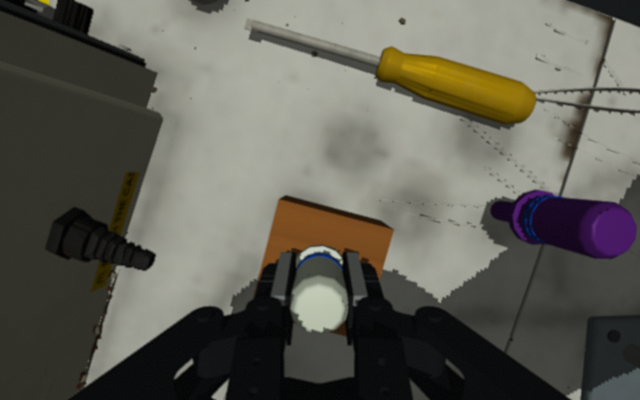

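```bash
cat >> h.py <<'E'
tipT=np.array([-.0184,.0003,.0487])
th0=np.radians(150);ex0=np.array([-np.cos(th0),np.sin(th0)]);n0=np.array([np.sin(th0),np.cos(th0)])
def PL(u,y,z):
    a=ex0*u+n0*z;return S(a[0],y,.044+a[1])
def ins(depth,T=.265,du=0,dy=0):
    r=Rq(T);return PL(.0453+du,.044+dy,-.025+depth)-r.apply(tipT),r
E
python3 - <<'E'
from h import *
st=telemetry.observe();r0=R.from_euler('xyz',st["tool_rot"])
print("lift",rel(st["position"]+[0,0,.12],r0).tolist())
P,r=ins(-.05);print("pre",P,rel(P,r).tolist());P2,r=ins(-.015);print(P2,rel(P2,r).tolist())
E
```

```text
lift [0.0307, -0.0004, -0.116, 0.0, 0.0, 0.0]
pre [ 0.51825763 -0.02361488  0.17378278] [-0.0691, 0.3052, -0.1434, -0.0032, -0.5234, 0.0002]
[ 0.5350319  -0.01862749  0.14347189] [-0.0938, 0.3053, -0.1185, -0.0032, -0.5234, 0.0002]
```

carry_out(series=[[0.005, 0, -0.02, 0, 0, 0, 255], [0.013, 0, -0.05, 0, 0, 0, 255], [0.023, 0, -0.085, 0, 0, 0, 255], [0.03, 0, -0.116, 0, 0, 0, 255], [0.03, 0, -0.116, 0, 0, 0, 255]])

```text
clock: 15.15
position: [0.5074, -0.3459, 0.1761]
tool_rot: [-3.136, -0.256, -2.854]
force: [0.2, 0.2, -1.1]
grip_width: 0.0214
```

Run:
```python
from h import *
st=telemetry.observe();print(st["clock"],st["position"],st["grip_width"],st["force"])
P,r=ins(-.05);print("pre",P,rel(P,r).tolist())
p,d=imaging.grab_frame("scene");t=st["position"]+R.from_euler('xyz',st["tool_rot"]).apply(tipT);K,D,i=cam("scene");T=ext("scene",i);u=proj(K,D,T,[t])[0];print(t,u)
q=p.copy();cv2.circle(q,tuple(int(round(v)) for v in u),1,(0,0,255),-1)
x,y=map(int,u);cv2.imwrite("pics/s9.png",cv2.resize(q[y-60:y+40,x-80:x+80],None,fx=4.5,fy=4.5,interpolation=cv2.INTER_CUBIC))
```

```text
15.15 [ 0.50743227 -0.34590205  0.17609344] 0.021355056102203087 [ 0.1896645   0.16805378 -1.09759243]
pre [ 0.51825763 -0.02361488  0.17378278] [-0.0991, 0.3058, -0.0252, -0.0053, -0.5208, 0.0001]
[ 0.51267426 -0.34431582  0.12432139] [396.31052691 236.50549926]
```

View pics/s9.png

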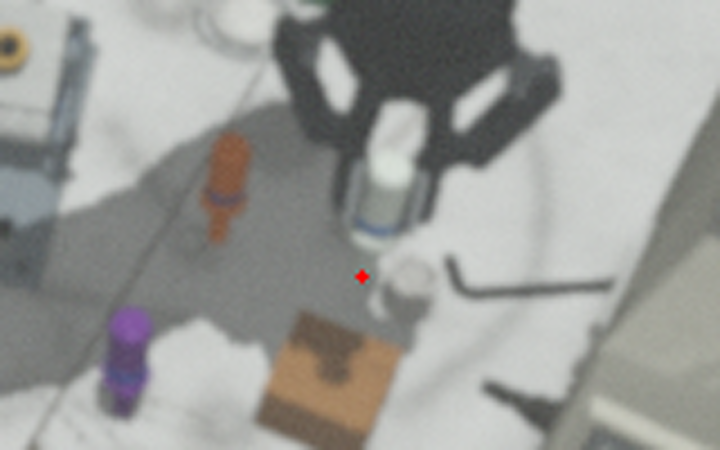

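carry_out(series=[[-0.015, 0.05, -0.01, 0, -0.08, 0, 255], [-0.03, 0.1, -0.015, 0, -0.17, 0, 255], [-0.05, 0.15, -0.02, 0, -0.26, 0, 255], [-0.065, 0.2, -0.025, 0, -0.35, 0, 255], [-0.085, 0.25, -0.025, -0.003, -0.44, 0, 255], [-0.099, 0.29, -0.025, -0.005, -0.52, 0, 255], [-0.099, 0.306, -0.025, -0.005, -0.521, 0, 255], [-0.099, 0.306, -0.025, -0.005, -0.521, 0, 255], [-0.099, 0.306, -0.025, -0.005, -0.521, 0, 255]])

```text
clock: 16.32
position: [0.5169, -0.0234, 0.1703]
tool_rot: [3.138, 0.261, -2.854]
force: [-0.1, -1.0, -0.4]
grip_width: 0.0214
```

Run:
```python
from h import *
st=telemetry.observe();print(st["clock"],st["position"],st["qpos"].round(2),st["tool_rot"],st["force"])
for dep in(-.05,-.01,0,.01,.02,.036):P,r=ins(dep);print(dep,rel(P,r).tolist())
K,D,i=cam("wrist");T=ext("wrist",i,st)
p,d=imaging.grab_frame("wrist");np.savez("w10.npz",p=p,d=d,T=T)
t=st["position"]+R.from_euler('xyz',st["tool_rot"]).apply(tipT)
for P in(t,PL(.0453,.044,-.025)):
    u=proj(K,D,T,[P])[0];print(u.round(1));cv2.circle(p,tuple(int(round(v)) for v in u),2,(0,0,255),-1)
cv2.imwrite("pics/w10.png",p)
for n in("scene","top"):
    q,_=imaging.grab_frame(n);cv2.imwrite(f"pics/{n}10.png",q)
    K,D,i=cam(n);T=ext(n,i);print(n,proj(K,D,T,[t,PL(.0453,.044,-.025)]).round(1))
```

```text
16.325 [ 0.51688131 -0.02338669  0.1702585 ] [ 0.09  0.34 -0.14  2.14 -0.05  0.41  1.87] [ 3.13841137  0.2607435  -2.85358112] [-0.07991268 -0.95422164 -0.39113738]
-0.05 [-0.0021, -0.0006, -0.0031, 0.0029, -0.0043, -0.001]
-0.01 [-0.0125, -0.0007, 0.0355, 0.0029, -0.0043, -0.001]
0 [-0.0151, -0.0007, 0.0452, 0.0029, -0.0043, -0.001]
0.01 [-0.0177, -0.0008, 0.0549, 0.0029, -0.0043, -0.001]
0.02 [-0.0203, -0.0008, 0.0645, 0.0029, -0.0043, -0.001]
0.036 [-0.0245, -0.0008, 0.08, 0.0029, -0.0043, -0.001]
[317.7 253.9]
[316.7 244. ]
scene [[281.8 176.3]
 [285.6 180. ]]
top [[270.3 207. ]
 [269.5 196.3]]
```

View pics/w10.png

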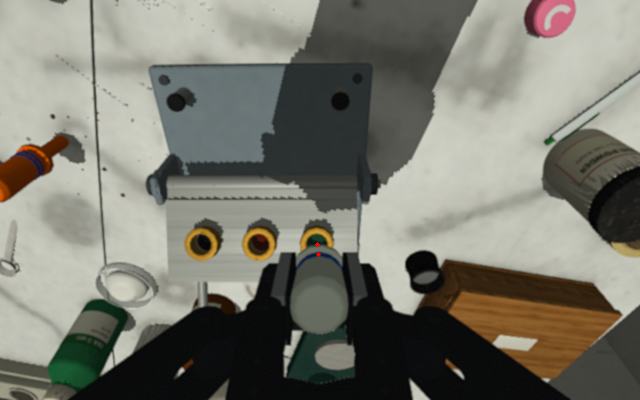

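View pics/scene10.png

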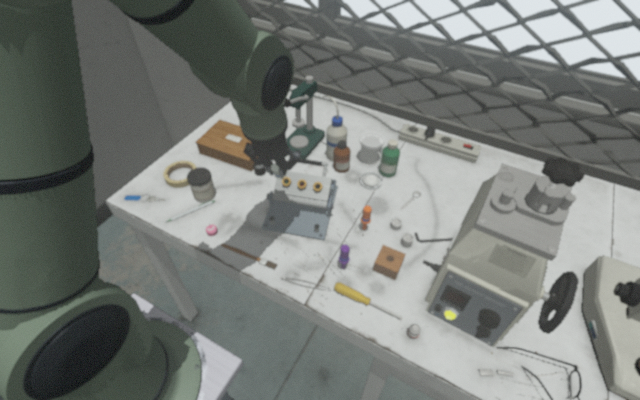

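Wrist view: the left bush is at (317,242), matching the prediction (316.7,244), with the punch axis in line (319). Inserting gently.

carry_out(series=[[-0.006, -0.001, 0.015, 0.003, -0.004, -0.001, 255], [-0.0125, -0.001, 0.0355, 0.003, -0.004, -0.001, 255], [-0.0138, -0.001, 0.04, 0.003, -0.004, -0.001, 255], [-0.0151, -0.001, 0.045, 0.003, -0.004, -0.001, 255], [-0.0164, -0.001, 0.05, 0.003, -0.004, -0.001, 255], [-0.0177, -0.001, 0.055, 0.003, -0.004, -0.001, 255], [-0.0177, -0.001, 0.055, 0.003, -0.004, -0.001, 255]])

```text
clock: 17.35
position: [0.547, -0.0146, 0.1215]
tool_rot: [3.141, 0.265, -2.852]
force: [-0.2, 0.3, -0.6]
grip_width: 0.0213
```

Run:
```python
from h import *
st=telemetry.observe();print(st["clock"],st["position"],st["qpos"].round(2),st["tool_rot"],st["force"],st["grip_width"])
for dep in(.01,.015,.018,.02,.024,.028,.032,.035,.037):P,r=ins(dep);print(dep,rel(P,r).tolist())
p,d=imaging.grab_frame("wrist");cv2.imwrite("pics/w11.png",p)
```

```text
17.35 [ 0.54697992 -0.01458066  0.12149744] [ 0.05  0.47 -0.12  2.11 -0.03  0.31  1.84] [ 3.14138875  0.26474918 -2.85203245] [-0.17160032  0.31989904 -0.59240001] 0.021332460434267123
0.01 [0.0, -0.0005, -0.0003, 0.0004, -0.0003, 0.0005]
0.015 [-0.0013, -0.0005, 0.0045, 0.0004, -0.0003, 0.0005]
0.018 [-0.002, -0.0005, 0.0074, 0.0004, -0.0003, 0.0005]
0.02 [-0.0025, -0.0005, 0.0093, 0.0004, -0.0003, 0.0005]
0.024 [-0.0036, -0.0005, 0.0132, 0.0004, -0.0003, 0.0005]
0.028 [-0.0046, -0.0005, 0.0171, 0.0004, -0.0003, 0.0005]
0.032 [-0.0056, -0.0005, 0.0209, 0.0004, -0.0003, 0.0005]
0.035 [-0.0064, -0.0005, 0.0238, 0.0004, -0.0003, 0.0005]
0.037 [-0.0069, -0.0005, 0.0258, 0.0004, -0.0003, 0.0005]
```

View pics/w11.png

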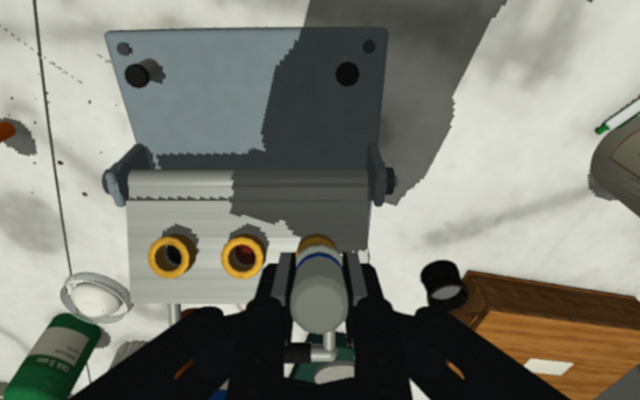

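The punch is in the bore with no contact force. Pushing on.

carry_out(series=[[-0.0013, -0.0005, 0.0045, 0, 0, 0, 255], [-0.0025, -0.0005, 0.0093, 0, 0, 0, 255], [-0.0036, -0.0005, 0.0132, 0, 0, 0, 255], [-0.0041, -0.0005, 0.015, 0, 0, 0, 255], [-0.0046, -0.0005, 0.017, 0, 0, 0, 255]])

```text
clock: 18.02
position: [0.5556, -0.0126, 0.1064]
tool_rot: [3.141, 0.265, -2.852]
force: [-2.9, -1.1, 4.8]
grip_width: 0.0212
```

carry_out(series=[[-0.0005, 0, 0.002, 0, 0, 0, 255], [-0.001, 0, 0.004, 0, 0, 0, 255], [-0.0015, 0, 0.006, 0, 0, 0, 255], [-0.0021, 0, 0.008, 0, 0, 0, 255], [-0.0023, 0, 0.009, 0, 0, 0, 255], [-0.0023, 0, 0.009, 0, 0, 0, 255]])

```text
clock: 18.77
position: [0.56, -0.0112, 0.0983]
tool_rot: [3.141, 0.265, -2.852]
force: [-0.2, 0.4, -1.1]
grip_width: 0.0211
```

Run:
```python
from h import *
st=telemetry.observe();print(st["clock"],st["position"],st["force"],st["grip_width"])
for dep in(.036,.037,.038):P,r=ins(dep);print(dep,rel(P,r).tolist())
p,d=imaging.grab_frame("wrist");q,_=imaging.grab_frame("scene")
cv2.imwrite("pics/w12.png",np.hstack([p[180:400,200:420],cv2.resize(q[150:260,240:350],(220,220)),]))
```

```text
18.775 [ 0.56004945 -0.01121903  0.09830557] [-0.17276461  0.38194654 -1.10695891] 0.02113855563590663
0.036 [0.0003, 0.0, -0.0011, 0.0003, -0.0001, 0.0004]
0.037 [0.0001, 0.0, -0.0002, 0.0003, -0.0001, 0.0004]
0.038 [-0.0002, 0.0, 0.0008, 0.0003, -0.0001, 0.0004]
```

View pics/w12.png

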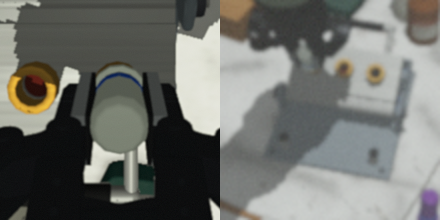

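I felt 5–6 N of resistance, then none, so the mount appears to have dropped. Retracting along the bore.

carry_out(series=[[0.003, 0, -0.01, 0, 0, 0, 255], [0.007, 0, -0.025, 0, 0, 0, 255], [0.01, 0, -0.039, 0, 0, 0, 255], [0.0145, 0, -0.055, 0, 0, 0, 255], [0.02, 0, -0.077, 0, 0, 0, 255], [0.026, 0, -0.1, 0, 0, 0, 255], [0.03, 0, -0.12, 0, 0.05, 0, 255], [0.03, -0.05, -0.12, 0, 0.1, 0, 255], [0.03, -0.1, -0.12, 0, 0.15, 0, 255], [0.03, -0.15, -0.12, 0, 0.25, 0, 255]])

```text
clock: 20.12
position: [0.5444, -0.1744, 0.2078]
tool_rot: [-3.141, 0.013, -2.853]
force: [0.2, 1.3, -0.5]
grip_width: 0.0207
```

Run:
```python
from h import *
st=telemetry.observe();print(st["clock"],st["position"],st["force"],st["grip_width"])
r=Rq(-.2584);b=np.array([.511,-.3427])
for z in(.06,):P=np.array([*b,z])-r.apply(tipT);print(rel(P,r).tolist())
p,_=imaging.grab_frame("wrist");q,_=imaging.grab_frame("scene");t,_=imaging.grab_frame("top")
cv2.imwrite("pics/w13.png",np.hstack([cv2.resize(q[140:260,240:360],(400,400)),cv2.resize(t[130:250,240:360],(400,400))]));cv2.imwrite("pics/w13w.png",p)
```

```text
20.125 [ 0.54439899 -0.17439808  0.20777106] [ 0.15698492  1.28886754 -0.54545296] 0.020717749182669127
[0.0865, -0.1521, 0.0949, -0.0, 0.2718, -0.0006]
```

View pics/w13.png

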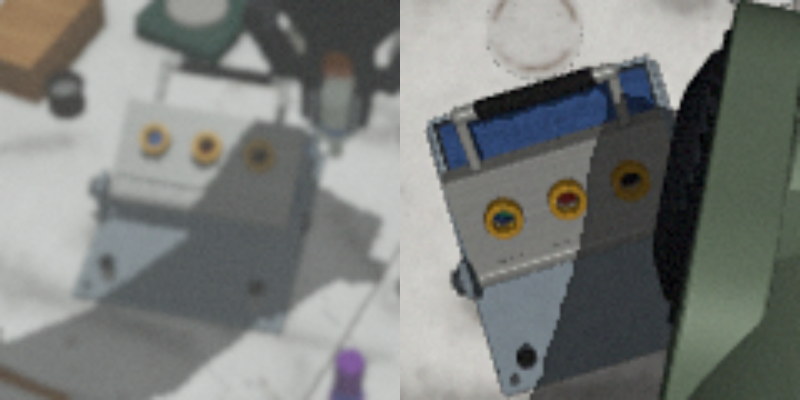

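View pics/w13w.png

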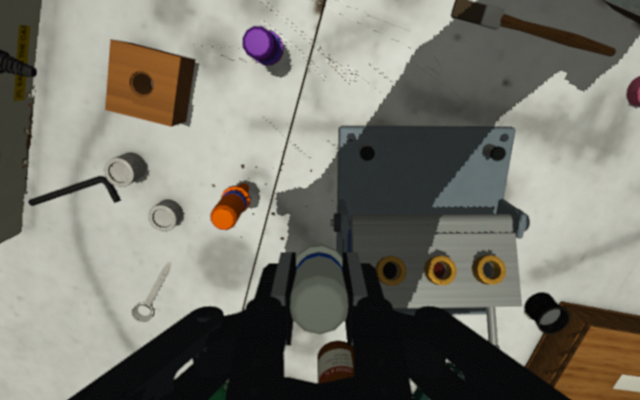

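The left bush now shows felt blue through it in the scene view at (155,140), so the mount has left the pocket. Returning the punch to above the block hole.

carry_out(series=[[0.025, -0.045, 0.0, 0, 0.09, 0, 255], [0.05, -0.09, 0.0, 0, 0.18, 0, 255], [0.07, -0.14, 0.02, 0, 0.272, 0, 255], [0.08, -0.152, 0.06, 0, 0.272, 0, 255], [0.0865, -0.152, 0.09, 0, 0.272, 0, 255], [0.0865, -0.152, 0.09, 0, 0.272, 0, 255], [0.0865, -0.152, 0.09, 0, 0.272, 0, 255]])

```text
clock: 21.15
position: [0.5076, -0.3419, 0.1168]
tool_rot: [-3.141, -0.255, -2.852]
force: [0.3, 0.3, -0.5]
grip_width: 0.0209
```

Run:
```python
from h import *
st=telemetry.observe();print(st["clock"],st["position"],st["force"],st["tool_rot"])
r=Rq(-.2584);b=np.array([.511,-.3427])
for z in(.05,.03,.01,.003):P=np.array([*b,z])-r.apply(tipT);print(rel(P,r).tolist())
t=st["position"]+R.from_euler('xyz',st["tool_rot"]).apply(tipT);print("tip",t)
tl=[]
for n in("wrist","scene","top"):
    q,d=imaging.grab_frame(n);K,D,i=cam(n);T=ext(n,i,st)
    u=proj(K,D,T,[t,[*b,.04]]);print(n,u.round(1).tolist())
    for k in u: cv2.circle(q,tuple(int(round(v)) for v in k),1,(0,0,255),-1)
    x,y=u[1].astype(int);s=60 if n=="wrist" else 30;y=max(y,s);c=q[y-s:y+s,x-s:x+s];tl.append(cv2.resize(c,(260,260),interpolation=cv2.INTER_CUBIC) if c.size else np.zeros((260,260,3),np.uint8))
cv2.imwrite("pics/w14.png",np.hstack(tl))
```

```text
21.15 [ 0.50758159 -0.34186524  0.11677687] [ 0.29040356  0.27545655 -0.53149591] [-3.14092421 -0.25526273 -2.85170324]
[-0.0016, -0.0021, 0.0151, -0.0009, 0.0031, 0.0009]
[-0.0066, -0.002, 0.0344, -0.0009, 0.0031, 0.0009]
[-0.0117, -0.002, 0.0538, -0.0009, 0.0031, 0.0009]
[-0.0134, -0.002, 0.0606, -0.0009, 0.0031, 0.0009]
tip [ 0.51278237 -0.34003479  0.06500872]
wrist [[317.6, 253.8], [314.8, 242.0]]
scene [[390.6, 250.4], [389.7, 257.2]]
top [[417.6, 222.6], [415.9, 223.4]]
```

View pics/w14.png

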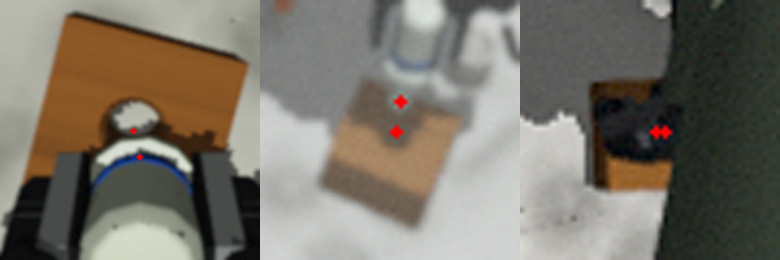

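carry_out(series=[[-0.001, -0.002, 0.006, 0, 0.003, 0, 255], [-0.0016, -0.002, 0.015, 0, 0.003, 0, 255], [-0.003, -0.002, 0.02, 0, 0.003, 0, 255], [-0.004, -0.002, 0.025, 0, 0.003, 0, 255], [-0.0053, -0.002, 0.03, 0, 0.003, 0, 255], [-0.0066, -0.002, 0.0344, 0, 0.003, 0, 255], [-0.0066, -0.002, 0.0344, 0, 0.003, 0, 255]])

```text
clock: 22.18
position: [0.505, -0.3447, 0.0797]
tool_rot: [3.141, -0.26, -2.852]
force: [-0.3, 0.1, -0.4]
grip_width: 0.0211
```

Run:
```python
from h import *
st=telemetry.observe();print(st["clock"],st["position"],st["force"],st["tool_rot"],st["grip_width"])
r=Rq(-.2584);b=np.array([.511,-.3427])
for z in(.03,.01,.003):P=np.array([*b,z])-r.apply(tipT);print(rel(P,r).tolist())
q,d=imaging.grab_frame("wrist");cv2.imwrite("pics/w15.png",cv2.resize(q[170:330,220:420],None,fx=3,fy=3))
```

```text
22.175 [ 0.50497787 -0.34471645  0.07973147] [-0.33059007  0.06224156 -0.43455783] [ 3.14106615 -0.26040853 -2.85188488] 0.021126157136235047
[-0.0004, -0.0001, -0.0022, 0.0003, -0.002, 0.0007]
[-0.0056, -0.0001, 0.0171, 0.0003, -0.002, 0.0007]
[-0.0074, -0.0001, 0.0238, 0.0003, -0.002, 0.0007]
```

View pics/w15.png

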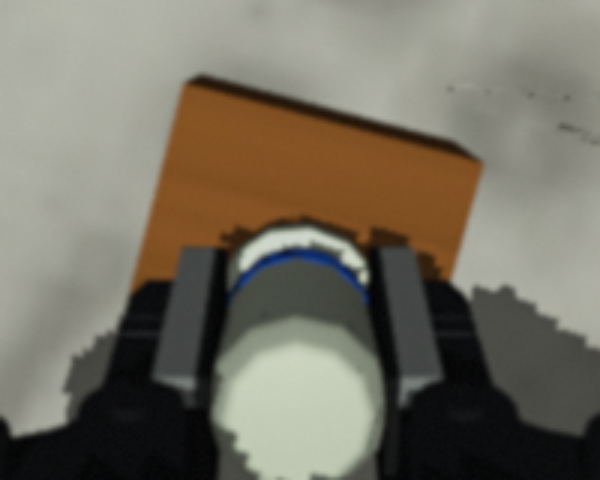

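The tip is 12 mm into the hole with no force. Lowering until the collar seats, then releasing.

carry_out(series=[[-0.0015, 0, 0.005, 0, 0, 0, 255], [-0.003, 0, 0.01, 0, 0, 0, 255], [-0.0045, 0, 0.015, 0, 0, 0, 255], [-0.006, 0, 0.02, 0, 0, 0, 255], [-0.0072, 0, 0.0235, 0, 0, 0, 255], [-0.0072, 0, 0.0235, 0, 0, 0, 255]])

```text
clock: 22.98
position: [0.5059, -0.3445, 0.0552]
tool_rot: [3.141, -0.26, -2.852]
force: [-0.1, -0.3, -0.2]
grip_width: 0.021
```

carry_out(series=[[0, 0, 0, 0, 0, 0, 200], [0, 0, 0, 0, 0, 0, 150], [0, 0, 0, 0, 0, 0, 100], [0, 0, 0, 0, 0, 0, 60], [0, 0, 0, 0, 0, 0, 60]])

```text
clock: 23.6
position: [0.506, -0.3446, 0.0556]
tool_rot: [3.142, -0.26, -2.852]
force: [-0.0, 0.0, -0.5]
grip_width: 0.0653
```

Run:
```python
from h import *
st=telemetry.observe();print(st["clock"],st["position"],st["force"],st["tool_rot"],st["grip_width"])
K,D,i=cam("wrist");T=ext("wrist",i,st)
q,d=imaging.grab_frame("wrist");cv2.imwrite("pics/w16.png",q)
o,dd=ray(K,D,T,[(x,y) for y in range(400) for x in range(640)]);W=(o+dd*d.reshape(-1,1)).reshape(400,640,3)
m=(W[...,2]>.087)&(W[...,2]<.1);m[:,:280]=0;m[:,360:]=0;m[:200]=0;m[345:]=0
p=W[m];print(len(p),(p.min(0)+p.max(0))/2,p.max(0)-p.min(0),np.median(p[:,2]))
```

```text
23.6 [ 0.50599103 -0.34459473  0.05556208] [-0.04677921  0.01024665 -0.51316356] [ 3.1415189  -0.25998544 -2.85209224] 0.06525089988637611
2629 [ 0.51049919 -0.34219887  0.09033575] [0.02184612 0.02219146 0.00666128] 0.09100894462856443
```

View pics/w16.png

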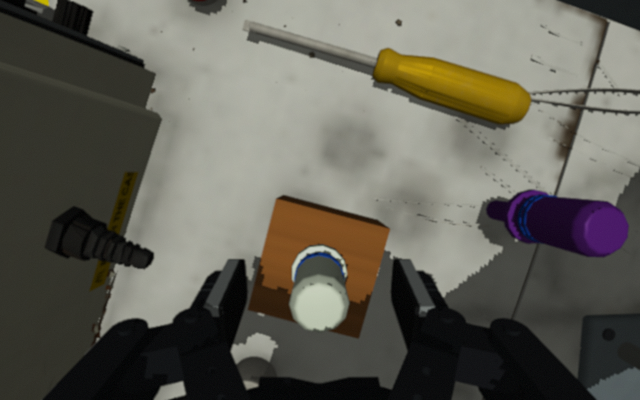

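The punch stands seated and upright: top at (.5105,-.3422), height .091. Retracting, then going to the bar.

carry_out(series=[[0.01, 0, -0.04, 0, 0, 0, 60], [0.02, 0, -0.08, 0, 0, 0, 60], [0.035, 0, -0.13, 0, 0, 0, 60], [0.045, 0, -0.17, 0, 0, 0, 60]])

```text
clock: 24.15
position: [0.5062, -0.3447, 0.2336]
tool_rot: [-3.141, -0.259, -2.852]
force: [-0.6, -0.3, 0.5]
grip_width: 0.0655
```

Run:
```python
from h import *
st=telemetry.observe();print(st["clock"],st["position"],st["qpos"].round(2))
r=Rt(.35);g=bar(np.radians(150),-.025)
print(rel(g+r.apply([0,0,.0165-.12]),r).tolist())
```

```text
24.15 [ 0.50616665 -0.34469267  0.23358217] [0.37 0.6  0.07 1.49 0.14 1.25 2.23]
[-0.1991, 0.2356, -0.0174, -0.4776, -0.4766, 1.5179]
```

carry_out(series=[[-0.02, 0.025, -0.01, -0.05, -0.05, 0.16, 80], [-0.04, 0.05, -0.02, -0.1, -0.1, 0.32, 120], [-0.06, 0.075, -0.03, -0.15, -0.15, 0.48, 160], [-0.08, 0.1, -0.03, -0.21, -0.2, 0.65, 160], [-0.1, 0.125, -0.03, -0.26, -0.26, 0.82, 160], [-0.13, 0.15, -0.03, -0.31, -0.31, 0.99, 160], [-0.15, 0.18, -0.03, -0.37, -0.36, 1.16, 160], [-0.17, 0.205, -0.025, -0.42, -0.42, 1.33, 160], [-0.199, 0.235, -0.017, -0.478, -0.477, 1.518, 160], [-0.199, 0.2356, -0.0174, -0.4776, -0.4766, 1.5179, 160]])

```text
clock: 25.4
position: [0.627, -0.0586, 0.196]
tool_rot: [2.793, -0.003, 1.862]
force: [-0.2, -0.5, -0.2]
grip_width: 0.0318
```

carry_out(series=[[0, 0, 0, 0, 0, 0, 160], [0, 0, 0, 0, 0, 0, 160]])

```text
clock: 25.65
position: [0.6277, -0.0639, 0.1975]
tool_rot: [2.792, -0.0, 1.86]
force: [-0.1, 0.4, -0.5]
grip_width: 0.0317
```

Run:
```python
from h import *
st=telemetry.observe();print(st["clock"],st["position"],st["qpos"].round(2),st["tool_rot"],st["grip_width"])
r=Rt(.35);g=bar(np.radians(150),-.025)
print(rel(g+r.apply([0,0,.0165-.12]),r).tolist(),rel(g+r.apply([0,0,.0165]),r).tolist())
K,D,i=cam("wrist");T=ext("wrist",i,st);q,d=imaging.grab_frame("wrist");np.savez("w17.npz",p=q,d=d,T=T)
for y in(.04,-.025,-.04):
    u=proj(K,D,T,[bar(np.radians(150),y)])[0];print(u);cv2.circle(q,tuple(int(round(v)) for v in u),2,(0,0,255),-1)
cv2.imwrite("pics/w17.png",q)
```

```text
25.65 [ 0.62769995 -0.06386265  0.19749911] [-0.09  0.45  0.21  1.92 -0.46  0.5   0.75] [ 2.79223716e+00 -1.05628721e-04  1.85972004e+00] 0.03172748782974126
[0.0011, 0.0009, -0.0015, -0.0006, -0.0001, -0.0001] [0.0011, 0.001, 0.1185, -0.0006, -0.0001, -0.0001]
[318.8310089 109.4234146]
[318.86052678 199.15727179]
[318.86658321 217.90529193]
```

View pics/w17.png

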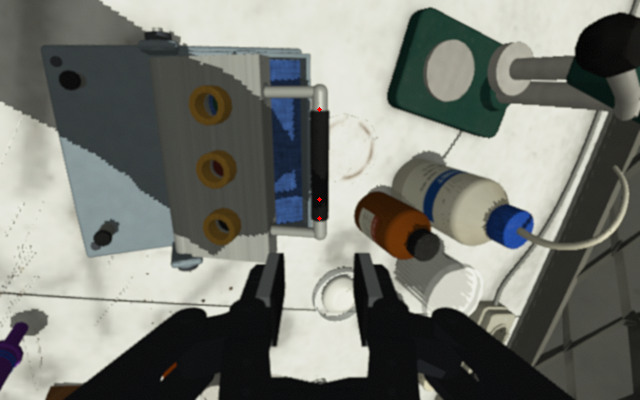

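Run:
```python
from h import *
z=np.load("w17.npz");p,d,T=z["p"],z["d"],z["T"];K,D,i=cam("wrist")
o,dd=ray(K,D,T,[(x,y) for y in range(400) for x in range(640)]);W=(o+dd*d.reshape(-1,1)).reshape(400,640,3)
c,s=np.cos(yaw),np.sin(yaw);dx=W[...,0]-HX[0];dy=W[...,1]-HX[1];X=c*dx+s*dy;Y=-s*dx+c*dy
m=(W[...,2]>.02)&(X>.12);m[:,:350]=0;m[:180]=0;m[280:]=0;m[:,445:]=0
print(X[m].min(),np.c_[X[m],Y[m],W[m][:,2]][np.argsort(X[m])][::150][:25].round(3))
hsv=cv2.cvtColor(p,cv2.COLOR_BGR2HSV);g=(hsv[...,0]>45)&(hsv[...,0]<95)&(hsv[...,1]>80)&(abs(X-.065)<.06)&(abs(Y)<.08);print(g.sum())
```

```text
0.1756263483879484 [[ 0.176 -0.081  0.055]
 [ 0.177 -0.078  0.042]
 [ 0.177 -0.076  0.055]
 [ 0.178 -0.073  0.049]
 [ 0.179 -0.073  0.063]
 [ 0.18  -0.082  0.077]
 [ 0.182 -0.085  0.079]
 [ 0.183 -0.1    0.071]
 [ 0.185 -0.065  0.035]
 [ 0.186 -0.064  0.074]
 [ 0.188 -0.062  0.043]
 [ 0.189 -0.061  0.041]
 [ 0.19  -0.075  0.101]
 [ 0.191 -0.06   0.042]
 [ 0.192 -0.058  0.067]
 [ 0.194 -0.086  0.105]
 [ 0.195 -0.069  0.103]
 [ 0.197 -0.058  0.043]
 [ 0.199 -0.068  0.102]
 [ 0.201 -0.058  0.077]
 [ 0.203 -0.068  0.098]
 [ 0.205 -0.057  0.063]
 [ 0.208 -0.062  0.08 ]
 [ 0.211 -0.067  0.083]
 [ 0.221 -0.074  0.082]]
76
```

The bottle is clear, at stand x ≥ 0.176. Descending and gripping the bar.

carry_out(series=[[0.001, 0.001, 0.04, 0, 0, 0, 160], [0.001, 0.001, 0.08, 0, 0, 0, 160], [0.001, 0.001, 0.105, 0, 0, 0, 160], [0.001, 0.001, 0.1185, 0, 0, 0, 170], [0.001, 0.001, 0.1185, 0, 0, 0, 200], [0.001, 0.001, 0.1185, 0, 0, 0, 255], [0.001, 0.001, 0.1185, 0, 0, 0, 255], [0.001, 0.001, 0.1185, 0, 0, 0, 255], [0.001, 0.001, 0.1185, 0, 0, 0, 255]], force=35)

```text
clock: 26.82
position: [0.6666, -0.0504, 0.0866]
tool_rot: [2.793, -0.0, 1.86]
force: [-4.0, -4.1, -1.1]
grip_width: 0.0125
```

```bash
cat > nxt2.py <<'E'
from h import *
import sys
off=float(sys.argv[2])
st=telemetry.observe();print(st["clock"],st["position"],st["grip_width"],st["force"],st["qpos"].round(2))
gp=st["position"]+R.from_euler('xyz',st["tool_rot"]).apply([0,0,-off]);
c,s=np.cos(yaw),np.sin(yaw);dx,dy=gp[:2]-HX;X=c*dx+s*dy;print("stand gp",X.round(4),gp[2].round(4),"r",np.hypot(X,gp[2]-.044).round(4),"th",np.degrees(np.arctan2(gp[2]-.044,-X)).round(1))
for a in eval(sys.argv[1]):
    th=np.radians(a);til=max(0,min(.35,.35*(a-100)/40))
    r=Rt(til);print(a,rel(bar(th,-.025)+r.apply([0,0,off]),r).round(4).tolist())
E
python3 nxt2.py "range(146,105,-4)" .0165
```

```text
26.825 [ 0.66656127 -0.05035547  0.08655882] 0.0124744367456413 [-3.97998245 -4.13167405 -1.11098993] [-0.02  0.66  0.09  1.88 -0.56  0.31  0.84]
stand gp 0.1001 0.1021 r 0.1157 th 149.9
146 [-0.0008, -0.0014, -0.0077, -0.0011, -0.0002, -0.0003]
142 [-0.0008, -0.0036, -0.0155, -0.0011, -0.0002, -0.0003]
138 [-0.0008, -0.0067, -0.0231, 0.0164, -0.0002, -0.0003]
134 [-0.0008, -0.0105, -0.0305, 0.0514, -0.0002, -0.0003]
130 [-0.0008, -0.0149, -0.0377, 0.0864, -0.0002, -0.0003]
126 [-0.0008, -0.0198, -0.0447, 0.1214, -0.0002, -0.0003]
122 [-0.0008, -0.0251, -0.0513, 0.1564, -0.0002, -0.0003]
118 [-0.0008, -0.0309, -0.0576, 0.1914, -0.0002, -0.0003]
114 [-0.0008, -0.0371, -0.0635, 0.2264, -0.0002, -0.0003]
110 [-0.0008, -0.0436, -0.0691, 0.2614, -0.0002, -0.0003]
106 [-0.0008, -0.0506, -0.0742, 0.2964, -0.0002, -0.0003]
```

carry_out(series=[[0, -0.0014, -0.0077, 0, 0, 0, 255], [0, -0.0036, -0.0155, 0, 0, 0, 255], [0, -0.0067, -0.0231, 0.0164, 0, 0, 255], [0, -0.0105, -0.0305, 0.0514, 0, 0, 255], [0, -0.0149, -0.0377, 0.0864, 0, 0, 255]])

```text
clock: 27.45
position: [0.6417, -0.0578, 0.1177]
tool_rot: [2.879, 0.0, 1.86]
force: [4.9, -3.6, -6.8]
grip_width: 0.0127
```

```bash
python3 nxt2.py "range(130,87,-4)" .0165
```

```text
27.45 [ 0.64166434 -0.05776581  0.11765107] 0.012660061102326287 [ 4.93862235 -3.57694021 -6.75635635] [-0.12  0.61  0.22  1.87 -0.48  0.47  0.75]
stand gp 0.0755 0.1336 r 0.1171 th 130.1
130 [-0.0008, -0.0011, 0.0005, 0.0004, 0.0004, -0.0001]
126 [-0.0008, -0.0065, -0.006, 0.0354, 0.0004, -0.0001]
122 [-0.0008, -0.0124, -0.0122, 0.0704, 0.0004, -0.0001]
118 [-0.0008, -0.0187, -0.018, 0.1054, 0.0004, -0.0001]
114 [-0.0008, -0.0254, -0.0233, 0.1404, 0.0004, -0.0001]
110 [-0.0008, -0.0324, -0.0283, 0.1754, 0.0004, -0.0001]
106 [-0.0008, -0.0398, -0.0328, 0.2104, 0.0004, -0.0001]
102 [-0.0008, -0.0474, -0.0369, 0.2454, 0.0004, -0.0001]
98 [-0.0008, -0.055, -0.0404, 0.2629, 0.0004, -0.0001]
94 [-0.0008, -0.0626, -0.0433, 0.2629, 0.0004, -0.0001]
90 [-0.0008, -0.0703, -0.0457, 0.2629, 0.0004, -0.0001]
```

carry_out(series=[[0, -0.0065, -0.006, 0.035, 0, 0, 255], [0, -0.0124, -0.0122, 0.07, 0, 0, 255], [0, -0.0187, -0.018, 0.105, 0, 0, 255], [0, -0.0254, -0.0233, 0.14, 0, 0, 255], [0, -0.0324, -0.0283, 0.175, 0, 0, 255], [0, -0.0398, -0.0328, 0.21, 0, 0, 255]])

```text
clock: 28.2
position: [0.6012, -0.07, 0.1421]
tool_rot: [3.079, 0.003, 1.861]
force: [9.4, 2.2, 7.4]
grip_width: 0.012
```

```bash
python3 nxt2.py "range(106,87,-2)" .0165
```

```text
28.2 [ 0.60118372 -0.06995289  0.14206041] 0.011968403739864904 [9.43183475 2.17941529 7.44577074] [-0.23  0.6   0.38  1.8  -0.34  0.74  0.62]
stand gp 0.0365 0.1585 r 0.1202 th 107.7
106 [-0.0006, -0.0048, 0.0027, 0.0103, 0.0025, 0.0016]
104 [-0.0006, -0.009, 0.0014, 0.0278, 0.0025, 0.0016]
102 [-0.0006, -0.0131, 0.0003, 0.0453, 0.0026, 0.0015]
100 [-0.0006, -0.0173, -0.0008, 0.0628, 0.0026, 0.0015]
98 [-0.0006, -0.0213, -0.0016, 0.0628, 0.0026, 0.0015]
96 [-0.0006, -0.0253, -0.0024, 0.0628, 0.0026, 0.0015]
94 [-0.0006, -0.0293, -0.003, 0.0628, 0.0026, 0.0015]
92 [-0.0006, -0.0333, -0.0035, 0.0628, 0.0026, 0.0015]
90 [-0.0006, -0.0373, -0.0038, 0.0628, 0.0026, 0.0015]
88 [-0.0006, -0.0414, -0.004, 0.0628, 0.0026, 0.0015]
```

carry_out(series=[[0, -0.0048, 0.001, 0.01, 0, 0, 255], [0, -0.009, 0.001, 0.028, 0, 0, 255], [0, -0.0131, 0.0003, 0.045, 0, 0, 255], [0, -0.0173, -0.0008, 0.063, 0, 0, 255], [0, -0.0213, -0.0016, 0.063, 0, 0, 255], [0, -0.0253, -0.0024, 0.063, 0, 0, 255], [0, -0.0293, -0.003, 0.063, 0, 0, 255], [0, -0.0333, -0.0035, 0.063, 0, 0, 255], [0, -0.0373, -0.0038, 0.063, 0, 0, 255], [0, -0.0373, -0.0038, 0.063, 0, 0, 255]])

```text
clock: 29.45
position: [0.5643, -0.0812, 0.1444]
tool_rot: [-3.141, 0.002, 1.86]
force: [0.6, 2.6, 48.2]
grip_width: 0.0123
```

carry_out(series=[[0, 0, 0, 0, 0, 0, 255], [0, 0, 0, 0, 0, 0, 255]])

```text
clock: 29.7
position: [0.5643, -0.0812, 0.1444]
tool_rot: [-3.141, 0.002, 1.861]
force: [0.3, 2.3, 49.1]
grip_width: 0.0124
```

```bash
python3 nxt2.py "[90]" .0165
python3 - <<'E'
from h import *
st=telemetry.observe();K,D,i=cam("wrist");T=ext("wrist",i,st);p,d=imaging.grab_frame("wrist");cv2.imwrite("pics/w18.png",p)
o,dd=ray(K,D,T,[(x,y) for y in range(400) for x in range(640)]);W=(o+dd*d.reshape(-1,1)).reshape(400,640,3)
c,s=np.cos(yaw),np.sin(yaw);dx=W[...,0]-HX[0];dy=W[...,1]-HX[1];X=c*dx+s*dy;Y=-s*dx+c*dy
m=(W[...,2]>.13)&(Y>-.005)&(Y<.04)&(abs(X)<.03);m[270:]=0
print(m.sum(),X[m].min(),X[m].max(),np.percentile(W[...,2][m],98))
m=(W[...,2]>.1)&(W[...,2]<.13)&(abs(Y)<.07)&(abs(X)<.04);m[270:]=0;
if m.sum():print("plate edge",X[m].min(),X[m].max(),np.median(W[...,2][m]))
E
```

```text
29.7 [ 0.56430865 -0.08118637  0.14439137] 0.012421706653997456 [ 0.33712397  2.31868608 49.07386456] [-0.24  0.58  0.4   1.84 -0.31  0.78  0.61]
stand gp -0.001 0.1609 r 0.1169 th 89.5
90 [-0.0004, 0.001, 0.0009, -0.0008, 0.0016, 0.0007]
4060 -0.0073026774332850715 0.006324347127143232 0.1677350970637356
plate edge -0.025115131249510134 0.011344980643905139 0.12201486554865174
```

View pics/w18.png

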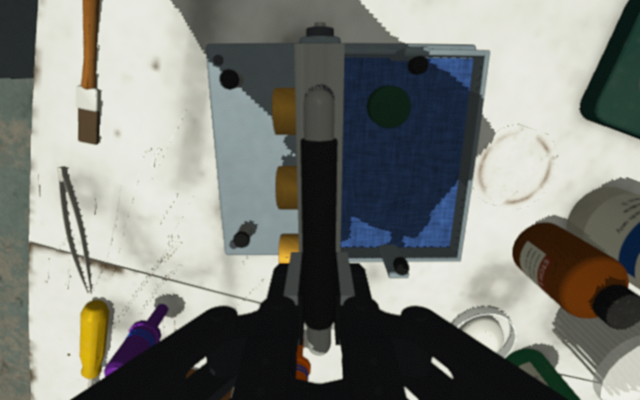

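The plate is upright: bar centre at x = −0.5 mm and z = 0.161. The green mount lies on the felt at (389,106). I'll relieve the vertical load, then release and rise.

carry_out(series=[[0, 0, -0.002, 0, 0, 0, 255], [0, 0, -0.003, 0, 0, 0, 255], [0, 0.0005, -0.003, 0, 0, 0, 220], [0, 0.0005, -0.003, 0, 0, 0, 180], [0, 0.0005, -0.003, 0, 0, 0, 140], [0, 0.0005, -0.003, 0, 0, 0, 140], [0, 0.0005, -0.003, 0, 0, 0, 140]])

```text
clock: 30.62
position: [0.5608, -0.0812, 0.1426]
tool_rot: [-3.131, -0.001, 1.86]
force: [0.1, -0.6, -0.4]
grip_width: 0.0385
```

carry_out(series=[[0, 0, -0.02, 0, 0, 0, 140], [0, 0, -0.05, 0, 0, 0, 140], [0, 0, -0.08, 0, 0, 0, 140], [-0.02, 0, -0.1, 0, 0, 0, 140], [-0.05, -0.03, -0.11, 0, 0, 0, 140], [-0.1, -0.07, -0.12, 0, 0, 0, 140], [-0.1, -0.07, -0.12, 0, 0, 0, 140], [-0.1, -0.07, -0.12, 0, 0, 0, 140]])

```text
clock: 31.62
position: [0.5235, -0.1967, 0.2631]
tool_rot: [-3.131, -0.001, 1.86]
force: [0.1, 0.7, 0.7]
grip_width: 0.038
```

Run:
```python
from h import *
st=telemetry.observe();print(st["clock"],st["position"],st["force"],st["grip_width"]);K,D,i=cam("wrist");T=ext("wrist",i,st);p,d=imaging.grab_frame("wrist");cv2.imwrite("pics/w19.png",p)
o,dd=ray(K,D,T,[(x,y) for y in range(400) for x in range(640)]);W=(o+dd*d.reshape(-1,1)).reshape(400,640,3)
c,s=np.cos(yaw),np.sin(yaw);dx=W[...,0]-HX[0];dy=W[...,1]-HX[1];X=c*dx+s*dy;Y=-s*dx+c*dy
m=(W[...,2]>.145)&(abs(Y)<.04)&(abs(X)<.03)
print(m.sum(),X[m].min(),X[m].max(),np.percentile(W[...,2][m],98))
q,_=imaging.grab_frame("top");r,_=imaging.grab_frame("scene")
cv2.imwrite("pics/t19.png",np.hstack([cv2.resize(r[140:270,240:420],(400,289)),cv2.resize(q[130:260,260-25:415],(400,289))]))
hsv=cv2.cvtColor(p,cv2.COLOR_BGR2HSV)
g=((hsv[...,0]>50)&(hsv[...,0]<90)&(hsv[...,1]>80)&(X>.01)&(X<.12)&(abs(Y)<.08));print("green",g.sum(),[np.median(a[g]).round(4) for a in(X-.065,Y,W[...,2])] if g.sum() else 0)
```

```text
31.625 [ 0.52351445 -0.19667799  0.2631151 ] [0.14041973 0.70580052 0.66395786] 0.03797965928168086
1759 -0.009483217931777975 0.0041308717190619675 0.16810533839041814
green 218 [np.float64(-0.0126), np.float64(0.0336), np.float64(0.0324)]
```

View pics/w19.png

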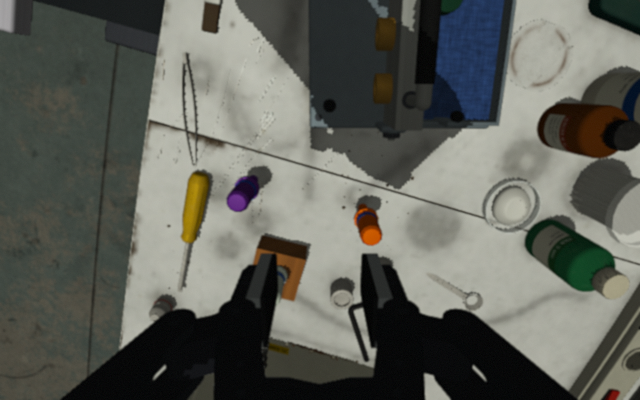

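View pics/t19.png

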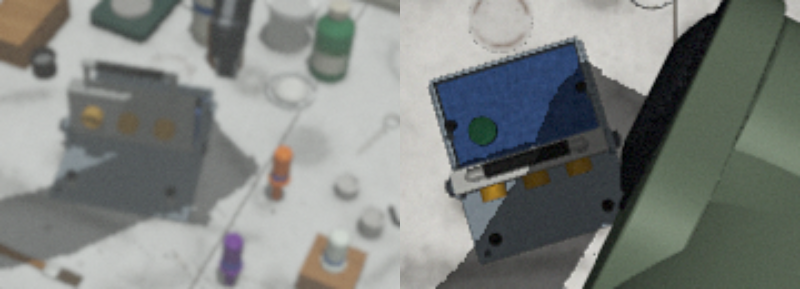

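The plate is about 1.3° off upright. The green mount lies flat on the felt: top at 32 mm, tray frame (−13, 34) mm. The punch is upright in the block and the arm is clear. Handing in.

```bash
python3 -c "
from workcell import ticket;print(ticket.job_done())"
```

```text
the job is handed in; nothing more can be done
None
```

I carried out every step and handed the job in at about 32 s of the 72 s allowed; the hand-in gives no verdict. I folded the plate onto its stops, pushed the green mount out with the white nylon punch, put the punch back in its block, and stood the plate upright.

**Last checks:**
- **Plate:** the bar centre puts it about 1.3° short of upright, inside the 6° limit.
- **Green mount:** it lies flat on the felt at about (−13, +34) mm from the tray centre, with its top at the expected 32 mm. The fingers were never near it.
- **Punch:** measured after release, its top was at (0.5105, −0.3422) and 91 mm high, within about 1 mm of the hole centre, so the collar is seated. The final scene view still shows it upright.
- **Red and black mounts:** I had no direct view of their faces at the end. I saw red in its pocket through its bush before folding back, and neither lies on the felt.
- **Bystanders:** nothing looked moved in the last pictures, but I did not measure each one. The arm is clear of everything.

**What disagreed or went off plan:**
- The top camera was about 3 mm off sideways from the wrist camera. I used the wrist value, because it stayed the same at two wrist angles, and the punch entered the bore without any contact force.
- The bar sat about 4 mm nearer the fingertips than planned, so the measured wrist force reached about 55 N early in the first fold and 49 N at the end of the second. I backed off both times; the limit is 120 N.

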